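# Fish the locking pins out of the slotted rack and pin the clevis bracket

### The job

The locking pins have slid deep into the slots of the steel rack: use the hooked pick from the tray to drag out every pin there is (two or three), hooking it by its handle and keeping your fingers off a pin until its handle is out of the slot. Slide the blue bracket's shutter open by its tab, then push each pin through a hole pair of its own in the bracket, through both plates and fully home so that its handle meets the front plate, and have the pick lying back in its tray at the end. It does not matter which hole a pin goes in; leave the other things on the bench alone.

Things in the scene. Friction and masses are not known exactly. Their poses are not given: they have to be found in the camera images.
- pin1_c (a point): steel locking pin 1 (may be absent), 180 g, starts flat in slot 1, handle to the mouth. Stirrup handle 50 x 50 mm, 16 thick, bars 10 wide (opening 30 x 30); round shaft 16 dia, 90 long, end tapered. Point: centre of the handle opening, half-way up (8 mm above the bench when lying). x along the shaft: handle ends at 25 mm, shaft at 115; y across, z normal to it; either flat side may be up
- pin2_c (a point): steel locking pin 2 (may be absent), 180 g, starts flat in slot 2, handle to the mouth. Stirrup handle 50 x 50 mm, 16 thick, bars 10 wide (opening 30 x 30); round shaft 16 dia, 90 long, end tapered. Point: centre of the handle opening, half-way up (8 mm above the bench when lying). x along the shaft: handle ends at 25 mm, shaft at 115; y across, z normal to it; either flat side may be up
- pin3_c (a point): steel locking pin 3 (may be absent), 180 g, starts flat in slot 3, handle to the mouth. Stirrup handle 50 x 50 mm, 16 thick, bars 10 wide (opening 30 x 30); round shaft 16 dia, 90 long, end tapered. Point: centre of the handle opening, half-way up (8 mm above the bench when lying). x along the shaft: handle ends at 25 mm, shaft at 115; y across, z normal to it; either flat side may be up
- pick_grip (a point): hooked pick, 200 g, 199 mm long: a wooden handle block 90 mm long (x), 36 mm wide (y), 30 mm high (z); this point is the block's centre. x points along the steel shaft (8 mm thick, its axis 9 mm above this point) to the hook, z up when the hook points down. It lies flat in the tool tray at the start, hook down
- pick_hook (a point): lower end of the pick's tooth, 150 mm along x from the handle's centre and 14 mm below it: a flat steel tooth 7 mm thick (x) and 14 mm wide (y) that hangs from the shaft's end (the shaft's axis is 23 mm above this point, its top 27 mm). Same axes as the handle
- rack: fixed grey steel rack, 190 mm deep (x), 278 wide (y), 64 high; fixed sockets up to 50 high on top within 55 of the back. Origin: centre of underside; x points into the slots, front face at x = -95 mm. Three slots open at the front, each 60 wide, 59 clear height, 184 deep, floored by the bench, closed behind, roofed but for a slit 24 wide along the middle, through which the pin is seen
- slot1 (a point): middle of the mouth of slot 1, on the bench surface at the rack's front face (slots are 90 mm apart along the rack's y). Axes as the rack
- slot2 (a point): middle of the mouth of slot 2, on the bench surface at the rack's front face (slots are 90 mm apart along the rack's y). Axes as the rack
- slot3 (a point): middle of the mouth of slot 3, on the bench surface at the rack's front face (slots are 90 mm apart along the rack's y). Axes as the rack
- bracket: fixed blue clevis bracket: base plate 10 mm thick (x -10 to 90 mm, 250 wide in y), two upright plates 10 thick, 210 wide, tops 98 above the bench, front faces at x = 0 and 40 mm, steel bars between them above and below the holes and a sliding shutter that blocks them. Origin on the bench under the middle of the front face; x is the direction in which pins are pushed in
- hole1 (a point): hole pair 1 of the bracket: centre of the hole in the front plate's front face, 60 mm above the bench. Holes 22 mm in diameter, in line through both plates, pairs 80 mm apart in y. Axes as the bracket. A pin is fully home when its handle meets the front plate, the handle's centre then 25 mm before this point (x = -25 mm)
- hole2 (a point): hole pair 2 of the bracket: centre of the hole in the front plate's front face, 60 mm above the bench. Holes 22 mm in diameter, in line through both plates, pairs 80 mm apart in y. Axes as the bracket. A pin is fully home when its handle meets the front plate, the handle's centre then 25 mm before this point (x = -25 mm)
- hole3 (a point): hole pair 3 of the bracket: centre of the hole in the front plate's front face, 60 mm above the bench. Holes 22 mm in diameter, in line through both plates, pairs 80 mm apart in y. Axes as the bracket. A pin is fully home when its handle meets the front plate, the handle's centre then 25 mm before this point (x = -25 mm)
- shutter (a joint): travel of the bracket's shutter bar (m), 0 = shut: its steel blocks, 14 mm thick, stand between the plates across all the holes. It slides towards the bracket's -y and is fully open at 0.042; the holes are clear from 0.034 on. It drags with about 3 N and stays where it is left
- shutter_tab (a point): centre of the shutter's upright push tab: 12 mm (y), 24 mm (x), 44 mm high, its top 118 mm above the bench; it stands off the bracket's +y end (60 mm from the plates when shut, 18 mm when open, rod at 59 mm height between) and moves with the shutter. Axes as the bracket: pushing it to -y opens
- tray: fixed shallow tool tray with a rubber floor 3 mm thick and rims 12 mm high, 256 mm (x) by 146 mm (y) inside. Origin at the centre of its underside; the pick starts in it, pointing along x
- socket_a: loose steel socket, upright, 40 mm across, 55 mm high (bystander, to be left alone). Origin at its underside
- socket_b: loose steel socket, upright, 32 mm across, 45 mm high, at the left (bystander, to be left alone). Origin at its underside
- hammer: loose hammer lying beyond the work area (bystander, to be left alone). Origin at its underside
- wrench: loose wrench lying right of the bracket (bystander, to be left alone). Origin at its underside
- spray: loose spray can, 60 mm across, 150 mm high, at the left (bystander, to be left alone). Origin at its underside
- driver: loose screwdriver lying at the right (bystander, to be left alone). Origin at its underside
- bearing: loose bearing ring, 70 mm across, 18 mm high, at the left (bystander, to be left alone). Origin at its underside
Things that resemble listed ones, but are neither listed nor needed, are in the scene too. Leave any orange look-alike of the part that bears pin2_c alone.

How it is judged (in metres and radians):
On the way:
1. every pin there is has been dragged out of its slot: its handle's centre is more than 20 mm in front of the rack's front face (x of each of pin1_c, pin2_c, pin3_c in the frame of rack below -0.115 m), for 0.2 s.
At the end, for the whole second after the job is handed in: Each pin present is through a hole pair at rest: handle centre 15 to 37 mm before the front face, within 15 mm sideways and 18 mm in height of the hole, shaft within 0.3 rad of its axis. The pick rests in the tray: handle centre and hook inside the rims, handle centre under 40 mm up (((x of pin1_c in the frame of hole1 between -0.037 and -0.015 m and y of pin1_c in the frame of hole1 between -0.015 and 0.015 m and z of pin1_c in the frame of hole1 between -0.018 and 0.018 m) or (x of pin1_c in the frame of hole2 between -0.037 and -0.015 m and y of pin1_c in the frame of hole2 between -0.015 and 0.015 m and z of pin1_c in the frame of hole2 between -0.018 and 0.018 m) or (x of pin1_c in the frame of hole3 between -0.037 and -0.015 m and y of pin1_c in the frame of hole3 between -0.015 and 0.015 m and z of pin1_c in the frame of hole3 between -0.018 and 0.018 m)) and angle between the x axis of each of pin1_c, pin2_c, pin3_c and the x axis of bracket, either way round below 0.3 rad and linear speed of each of pin1, pin2, pin3, pick below 0.03 m/s and ((x of pin2_c in the frame of hole1 between -0.037 and -0.015 m and y of pin2_c in the frame of hole1 between -0.015 and 0.015 m and z of pin2_c in the frame of hole1 between -0.018 and 0.018 m) or (x of pin2_c in the frame of hole2 between -0.037 and -0.015 m and y of pin2_c in the frame of hole2 between -0.015 and 0.015 m and z of pin2_c in the frame of hole2 between -0.018 and 0.018 m) or (x of pin2_c in the frame of hole3 between -0.037 and -0.015 m and y of pin2_c in the frame of hole3 between -0.015 and 0.015 m and z of pin2_c in the frame of hole3 between -0.018 and 0.018 m)) and ((x of pin3_c in the frame of hole1 between -0.037 and -0.015 m and y of pin3_c in the frame of hole1 between -0.015 and 0.015 m and z of pin3_c in the frame of hole1 between -0.018 and 0.018 m) or (x of pin3_c in the frame of hole2 between -0.037 and -0.015 m and y of pin3_c in the frame of hole2 between -0.015 and 0.015 m and z of pin3_c in the frame of hole2 between -0.018 and 0.018 m) or (x of pin3_c in the frame of hole3 between -0.037 and -0.015 m and y of pin3_c in the frame of hole3 between -0.015 and 0.015 m and z of pin3_c in the frame of hole3 between -0.018 and 0.018 m)) and x of pick_grip in the frame of tray between -0.128 and 0.128 m and y of pick_grip in the frame of tray between -0.073 and 0.073 m and x of pick_hook in the frame of tray between -0.128 and 0.128 m and y of pick_hook in the frame of tray between -0.073 and 0.073 m and z of pick_grip in the frame of tray below 0.04 m); the robot touches nothing.
It fails at once if the gripper's fingers touch a pin whose handle centre is still inside the rack (more than 10 mm behind the slot's mouth) ((contact force between the fingers and pin1 above 0.5 N and x of pin1_c in the frame of rack between -0.085 and 0.1 m and y of pin1_c in the frame of rack between -0.13 and 0.13 m) or (contact force between the fingers and pin2 above 0.5 N and x of pin2_c in the frame of rack between -0.085 and 0.1 m and y of pin2_c in the frame of rack between -0.13 and 0.13 m) or (contact force between the fingers and pin3 above 0.5 N and x of pin3_c in the frame of rack between -0.085 and 0.1 m and y of pin3_c in the frame of rack between -0.13 and 0.13 m)).
It fails at once if a bystander (socket, hammer, wrench, spray can, screwdriver, bearing ring) is moved by more than 4 cm (distance of any of socket_a, socket_b, hammer, wrench, spray, driver, bearing from where it was at the start of the episode above 0.04 m).
Of pin1, pin2, pin3 only 2 to 3 are there at a start; the rules pass over those that are not, and their reading is None.
At some moment in a run one of pin1, pin2, pin3 may be knocked a few centimetres aside while the robot is not near it.
Once in a run the grip may slacken for a moment while it holds something.
It also fails if it takes over 210 s, if anything falls off the work surface, if the arm or the gripper's body presses on something with over 40 N, if the wrist force passes 120 N, or if a joint passes its speed limit or range.

### The arm

A 6-joint arm with a two-finger parallel gripper is mounted at the origin on the work surface. World frame = base frame: x ahead of the robot, y to its left, z up, the work surface at z = 0. Lengths are in mm, angles in rad, forces in N, time in s.
With the tool pointing down it reaches from about 350 to 775 mm from the base axis. Payload 7.3 kg.
Tool frame: the origin (TCP) lies on the centre line of the jaws, within the pads' length; the fingertips stand bot.tip_reach ahead of it and the grasp point (between the pads) lies 6 mm ahead of it (bot.tip_reach is the distance from the TCP to the fingertips, in mm); z points along the fingers, y is the direction in which the jaws open and shut (so a half turn about z gives the same grasp; the last joint's range is limited). The gripper opens to 92 mm and grips with 3 to 60 N. Pads are 19 mm wide; open, the fingers measure 130 mm over their backs; the gripper's body (75 mm by 190 mm) begins 47 mm behind the grasp point.
Start: joints at [-1.437, 0.342, 1.524, -0, 1.275, -0.146], TCP at [145.008, -504.594, 251.741] pointing down, gripper open.
Joint ranges: [-2.53, 2.53], [-0.77, 2.02], [0.04, 2.7], [-1, 4.14], [0.28, 2.66], [-3.11, 3.11]. Speed limits (rad/s): [2.57, 2.57, 3.14, 3.14, 3.14, 3.14].

### API

Orientations are given as [roll, pitch, yaw] about the fixed x, y, z axes, in that order (R = Rz(yaw) Ry(pitch) Rx(roll)).
In Python, from plant import bot gives the robot as it stands.
- The arm moves only by the tool step_arm, never from a script. Its argument "deltas" is a list of rows, each a list of 6 numbers: the shift along the tool's x, y, z in mm, then the turn, a rotation vector about the tool's x, y, z in rad. A call has 1 to 5 rows; each row is the pose to reach, as a shift and turn from the pose commanded when the call began, along the tool's axes at that moment; what a row does not reach only later rows make up. A row lasts 1/12 s, in which the tool goes at most 41.7 mm and 7.16 degrees, less where a joint would pass 70% of its speed; a pose out of reach is approached as far as the arm can. A call with a gripper value outside its range is refused whole. "fingers" is the finger opening in mm, from 0 to 91.8, set as the call begins (left out, the last holds). The fingers move at their own pace and stop on an object; the grip force is fixed at half the most. Time passes only in rows, so rows that repeat a pose let the fingers close. It gives the time, the measured TCP pose, the force and the opening at its end, in the units of the state.
- bot.get_obs(): the state, without advancing time (a new reading comes with each control period).
- bot.capture(name): name is "side" or "top" or "wrist"; returns a dict with "color" (420x560x3 uint8, red, green, blue), "fx", "fy", "cx", "cy" (pixels), "R" (3x3) and "t" (3): a world point X has camera coordinates R X + t. Camera axes: x right, y down, z forward; pixel columns grow to the right and rows downward; lengths in mm; the calibration is good to about 2 mm. A picture is of the moment at which its call begins. There is no depth.
- bot.close_job(): hands the job in, once; it reports no verdict.
Trained networks look in a picture, given as the dict that the camera call returned (one of the last four; its "shot" number tells which), for a name from the list of things; names that differ only in an ending like _2 or _b are one class to them, and where a whole thing is asked for, a point or a joint stands for the part that bears it (a point fixed in the world has none). Each returns a list of dicts, best first, with "p" (0 to 1); they miss things now and then, are a little off and sometimes report something else, mostly with a low value. They report only what shows in the picture. A call takes as long as a camera call. They do not tell look-alikes from the thing itself.
- bot.boxes_of(query, picture): "rect" ([centre column, centre row, width, height] in pixels, round what is visible of it).
The state is a dict: "time": time; "joint_positions": joint angles; "dq": joint speeds; "tau": joint torques, N m; "tool_pos": TCP position; "tcp_rot": TCP orientation; "contact_force": force on the tool from outside, world axes, zero at the start; "moment": the same for the moment, N m; "grip_width": finger opening in mm.
Only numpy, scipy, OpenCV 4.12 (cv2) and the standard library are available. Lean on these libraries where they do the work, as an engineer would, in place of code of your own. Each camera call takes 0.05 s, during which the arm holds its last target. There are 200 camera calls.

## Working session

There is one attempt and no reset: what is moved stays moved. The work goes in short steps, Python scripts to look and compute and a tool call to move; the robot and the scene stay as the last step left them, time stands still between calls to the robot, and variables do not carry over. Pictures are saved under pics/ and viewed, about 12 in all and at most 16, crops included, and the job is handed in when it is done.

Besides the shell and the picture viewer there is one more tool, called as a command line: name --pt "numbers of a row" for each row, then --argument value for the rest. step_arm: Moves the arm, as the interface text tells. Its arguments: {"type":"object","properties":{"deltas":{"type":"array"},"fingers":{"type":"number"}},"required":["deltas"]}

```bash
ls; mkdir -p pics; python3 - <<'E'
from plant import bot
import cv2
o=bot.get_obs(); print(o, bot.tip_reach)
for n in ["side","top","wrist"]:
    p=bot.capture(n); cv2.imwrite(f"pics/a_{n}.png",p["color"][:,:,::-1])
    print(n,p["shot"],p["fx"],p["cx"],p["cy"],p["R"],p["t"])
    for q in ["pin1_c","pick_grip","rack","bracket","shutter_tab","tray","socket_a","hammer","wrench","spray","driver","bearing"]:
        try: print(q,[([int(v) for v in d["rect"]],round(d["p"],2)) for d in bot.boxes_of(q,p)])
        except Exception as e: print(q,e)
E
```

```text
pics
{'time': 0.0, 'joint_positions': array([-1.43700552e+00,  3.42735219e-01,  1.52501331e+00,  6.86603127e-06,
        1.27540149e+00, -1.46014968e-01]), 'dq': array([ 0.00096992, -0.00039016, -0.00113648, -0.00069395, -0.00186102,
        0.00024363]), 'tau': array([ 1.54196012e-03, -4.31229115e+01, -2.44216686e+01,  7.19773024e-02,
        5.60502650e-02, -1.21295593e-04]), 'tool_pos': array([ 144.95482623, -504.20924175,  251.03974356]), 'tcp_rot': array([-3.14005281e+00, -2.33087449e-04,  2.79803592e-01]), 'contact_force': array([ 0.78596693,  0.64991694, -0.38384482]), 'moment': array([-0.02399238, -0.00842666, -0.0075353 ]), 'grip_width': 92.1994767993751} 25.0
side 1 495.21215771924443 273.8118715873618 209.3496001181043 [[-0.94099913 -0.3381541  -0.01313179]
 [-0.24741164  0.71392369 -0.65505759]
 [ 0.2308855  -0.61315966 -0.75546483]] [ 486.96512229  193.43594211 1372.9601775 ]
pin1_c [([207, 294, 12, 14], 0.66)]
pick_grip [([338, 167, 22, 48], 0.67), ([162, 249, 54, 69], 0.58)]
rack [([235, 310, 126, 94], 0.94)]
bracket [([270, 149, 65, 64], 0.64), ([268, 316, 19, 52], 0.
[... 1113 characters left out ...]
82, 151, 11, 15], 0.51)]
hammer [([235, 140, 68, 24], 0.75)]
wrench [([412, 198, 15, 43], 0.53), ([195, 204, 53, 78], 0.39)]
spray [([130, 193, 31, 14], 0.94), ([417, 259, 12, 25], 0.63), ([412, 195, 16, 39], 0.17)]
driver []
bearing [([139, 217, 19, 17], 0.61)]
wrist 3 313.26906574824994 278.33956147715134 205.70920709393096 [[ 2.76611383e-01 -9.60981548e-01  7.78783596e-04]
 [-9.23426793e-01 -2.65577011e-01  2.77041170e-01]
 [-2.66024625e-01 -7.73518907e-02 -9.60857733e-01]] [-525.03103735  -35.9545036   390.08566903]
pin1_c []
pick_grip []
rack []
bracket []
shutter_tab []
tray [([252, 4, 33, 9], 0.71)]
socket_a []
hammer []
wrench []
spray []
driver [([380, 44, 38, 86], 0.56)]
bearing []
```

```bash
python3 - <<'E'
import cv2
a=cv2.imread("pics/a_top.png")[110:310,100:450]
cv2.imwrite("pics/b_top.png",cv2.resize(a,None,fx=2.28,fy=2.28,interpolation=cv2.INTER_CUBIC))
a=cv2.imread("pics/a_side.png")[90:450,130:410]
cv2.imwrite("pics/b_side.png",cv2.resize(a,None,fx=1.8,fy=1.8,interpolation=cv2.INTER_CUBIC))
E
```

```text
(no output)
```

View pics/b_top.png

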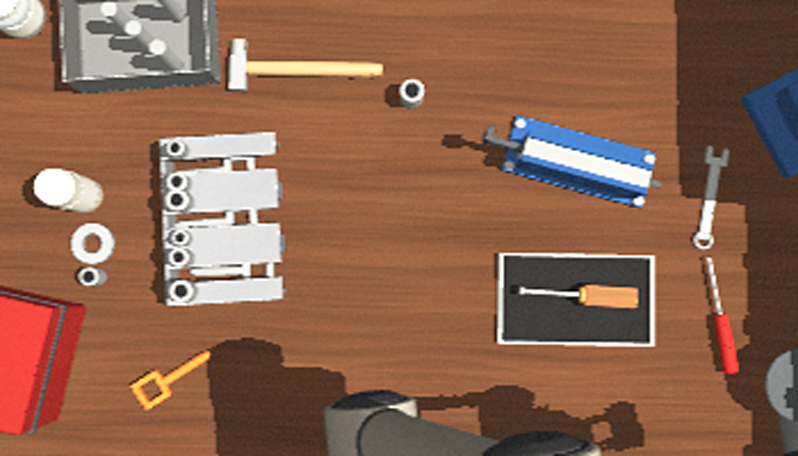

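View pics/b_side.png

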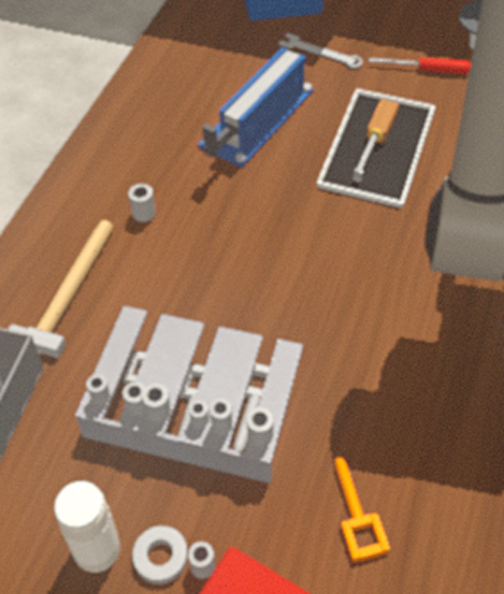

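```bash
cat > h.py <<'E'
import numpy as np, cv2
from scipy.spatial.transform import Rotation as Rn
from plant import bot
def p2w(p,uv,z):
    R=np.array(p["R"]);t=np.array(p["t"]);c=-R.T@t
    d=R.T@np.array([(uv[0]-p["cx"])/p["fx"],(uv[1]-p["cy"])/p["fy"],1.])
    return np.round(c+d*(z-c[2])/d[2],1)
def w2p(p,X):
    q=np.array(p["R"])@np.array(X,float)+np.array(p["t"]); return np.round([p["fx"]*q[0]/q[2]+p["cx"],p["fy"]*q[1]/q[2]+p["cy"]],1)
def pose():
    o=bot.get_obs(); return np.array(o["tool_pos"]),Rn.from_euler("xyz",o["tcp_rot"]),o
def down(yaw,tilt=0):
    "tool down, tool x at yaw; tilt>0 leans body towards -x tool axis"
    return Rn.from_euler("z",yaw)*Rn.from_euler("y",-tilt)*Rn.from_euler("x",np.pi)
def delta(pos,rot,start=None):
    P,R,o=pose()
    if start is not None: P,R=start
    d=R.inv().apply(np.array(pos,float)-P); r=(R.inv()*rot).as_rotvec()
    return [round(float(v),1) for v in d]+[round(float(v),4) for v in r]
def save(p,name,crop=None,s=1):
    a=p["color"][:,:,::-1]
    if crop: a=a[crop[1]:crop[3],crop[0]:crop[2]]
    cv2.imwrite("pics/"+name+".png",cv2.resize(a,None,fx=s,fy=s,interpolation=cv2.INTER_CUBIC))
E
python3 - <<'E'
from h import *
p=bot.capture("top"); f=lambda u,v:(u/2.28+100,v/2.28+110)
for n,uv,z in [("tray",(498,253),12),("tray",(655,253),12),("tray",(655,345),12),("tray",(498,345),12),("blk",(608,296),33),("blkR",(638,297),33),("blkL",(582,295),33),("hook",(514,290),28),
 ("rack fl",(277,132),64),("rack fr",(283,298),64),("rack bl",(160,140),64),("rack br",(168,305),64),
 ("C bar1",(268,270),16),("C bar2",(246,270),16),("A bar1",(250,165),16),("A bar2",(228,165),16),("B1",(252,215),16),("B2",(230,215),16),
 ("tab",(490,135),118),("bp1",(518,118),10),("bp2",(654,153),10),("bp3",(640,205),10),("bp4",(507,168),10),("bar L",(525,147),98),("bar R",(654,180),98),("sockA",(412,95),55),("wr",(703,240),5),("wr",(715,150),5),("orange",(150,390),10)]:
    print(n,p2w(p,f(*uv),z))
w=bot.capture("wrist"); print("cam",-w["R"].T@w["t"], pose()[0])
E
```

```text
tray [ 470.1 -177.6   12. ]
tray [ 477.2 -446.9   12. ]
tray [ 320.5 -448.2   12. ]
tray [ 313.7 -180.7   12. ]
blk [ 401.7 -362.    33. ]
blkR [ 401.3 -412.7   33. ]
blkL [ 402.3 -318.2   33. ]
hook [ 407.7 -204.1   28. ]
rack fl [659.3 199.6  64. ]
rack fr [384.7 180.2  64. ]
rack bl [640.6 392.7  64. ]
rack br [368.4 367.9  64. ]
C bar1 [430.7 213.3  16. ]
C bar2 [429.7 250.6  16. ]
A bar1 [609.3 250.5  16. ]
A bar2 [608.3 288.   16. ]
B1 [523.7 243.9  16. ]
B2 [522.7 281.3  16. ]
tab [ 654.7 -149.1  118. ]
bp1 [ 704.6 -207.9   10. ]
bp2 [ 650.1 -444.3   10. ]
bp3 [ 559.3 -420.9   10. ]
bp4 [ 617.1 -190.5   10. ]
bar L [ 640.1 -208.4   98. ]
bar R [ 591.9 -419.2   98. ]
sockA [729.8 -23.1  55. ]
wr [ 502.1 -531.7    5. ]
wr [ 659.1 -551.8    5. ]
orange [223.2 405.9  10. ]
cam [ 215.80060601 -483.91988942  385.18695881] [ 145.01270106 -504.60126667  251.73624948]
```

```bash
cat >> h.py <<'E'
def plan(wps,start=None):
    "wps: list of (pos,rot); prints final-row delta for each <=200mm, <=0.6rad call"
    P,R,o=pose()
    if start is not None: P,R=start
    for pos,rot in wps:
        pos=np.array(pos,float); rv=(rot*R.inv()).as_rotvec()
        n=int(max(1,np.ceil(np.linalg.norm(pos-P)/195),np.ceil(np.linalg.norm(rv)/0.6)))
        P0,R0=P,R
        for k in range(1,n+1):
            P1=P0+(pos-P0)*k/n; R1=Rn.from_rotvec(rv*k/n)*R0
            print(delta(P1,R1,(P,R)), "->",np.round(P1)); P,R=P1,R1
    return P,R
E
python3 - <<'E'
from h import *
plan([((402,-390,200),down(1.6))])
E
```

```text
[92.9, -13.1, 17.2, 0.0, 0.0, -0.4401] -> [ 231. -466.  234.]
[89.6, 27.8, 17.2, 0.0, 0.0, -0.4401] -> [ 316. -428.  217.]
[69.2, 63.3, 17.2, 0.0, 0.0, -0.4401] -> [ 402. -390.  200.]
```

step_arm --pt "92.9 -13.1 17.2 0 0 -0.44" --pt "92.9 -13.1 17.2 0 0 -0.44" --pt "92.9 -13.1 17.2 0 0 -0.44" --pt "92.9 -13.1 17.2 0 0 -0.44" --pt "92.9 -13.1 17.2 0 0 -0.44"

```text
time: 2.47
tool_pos: [231.6, -465.8, 234.3]
tcp_rot: [-3.141, -0.0, 0.724]
contact_force: [0.8, -0.2, 0.3]
grip_width: 91.6
```

step_arm --pt "89.6 27.8 17.2 0 0 -0.44" --pt "89.6 27.8 17.2 0 0 -0.44" --pt "89.6 27.8 17.2 0 0 -0.44" --pt "89.6 27.8 17.2 0 0 -0.44" --pt "89.6 27.8 17.2 0 0 -0.44"

```text
time: 2.88
tool_pos: [316.8, -428.0, 217.2]
tcp_rot: [-3.141, 0.0, 1.161]
contact_force: [-0.4, 0.3, 0.5]
grip_width: 91.9
```

step_arm --pt "69.2 63.3 17.2 0 0 -0.44" --pt "69.2 63.3 17.2 0 0 -0.44" --pt "69.2 63.3 17.2 0 0 -0.44" --pt "69.2 63.3 17.2 0 0 -0.44" --pt "69.2 63.3 17.2 0 0 -0.44"

```text
time: 3.3
tool_pos: [402.2, -390.2, 200.0]
tcp_rot: [-3.141, 0.0, 1.599]
contact_force: [0.5, 0.2, 0.8]
grip_width: 91.9
```

```bash
python3 - <<'E'
from h import *
p=bot.capture("wrist"); save(p,"c1"); print(pose()[:1],pose()[2]["tcp_rot"],p["R"],p["t"])
for q in ["pick_grip","pick_hook","tray"]: print(q,[([int(v) for v in d["rect"]],round(d["p"],2)) for d in bot.boxes_of(q,p)])
E
```

```text
(array([ 401.70635746, -390.56072601,  200.16697365]),) [-3.14146952e+00  3.76595477e-04  1.59467807e+00] [[ 0.99959668  0.02837417 -0.00117331]
 [ 0.02758909 -0.96048669  0.27695517]
 [ 0.00673142 -0.27687584 -0.96088213]] [-389.89390027 -406.55334559  230.27271026]
pick_grip [([279, 107, 41, 212], 0.97)]
pick_hook [([279, 106, 43, 211], 0.88), ([273, 119, 171, 237], 0.49)]
tray [([275, 120, 172, 240], 0.76)]
```

View pics/c1.png

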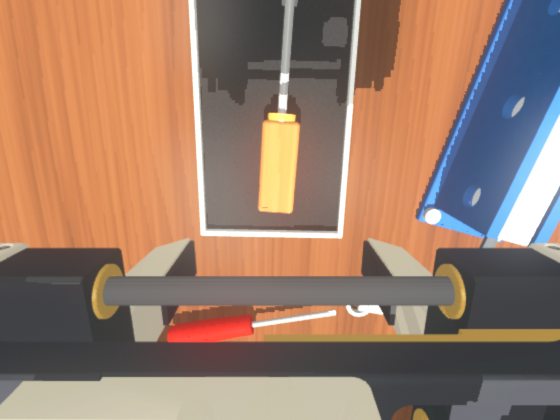

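```bash
python3 - <<'E'
from h import *
p=bot.capture("wrist")
for uv in [(282,114),(298,122),(264,122),(294,212),(260,210),(277,211),(290,0)]: print(uv,p2w(p,uv,33))
for uv in [(192,0),(356,0),(203,236),(342,237)]: print("tray",p2w(p,uv,12))
E
```

```text
(282, 114) [ 401.9 -315.    33. ]
(298, 122) [ 416.9 -321.8   33. ]
(264, 122) [ 385.4 -322.6   33. ]
(294, 212) [ 416.6 -409.3   33. ]
(260, 210) [ 382.4 -408.    33. ]
(277, 211) [ 399.5 -408.6   33. ]
(290, 0) [ 406.1 -223.    33. ]
tray [ 318.5 -218.6   12. ]
tray [ 465.9 -215.    12. ]
tray [ 318.8 -445.9   12. ]
tray [ 471.8 -443.2   12. ]
```

```bash
python3 - <<'E'
from h import *
plan([((400.5,-364,150),down(1.535)),((400.5,-364,32),down(1.535)),])
E
```

```text
[26.8, -0.2, 50.4, 0.0003, 0.0006, 0.0607] -> [ 400. -364.  150.]
[-0.0, -0.0, 118.0, -0.0, -0.0, -0.0] -> [ 400. -364.   32.]
```

step_arm --pt "26.8 -0.2 50.4 0 0 0.061" --pt "26.8 -0.2 50.4 0 0 0.061" --pt "26.8 -0.2 50.4 0 0 0.061" --pt "26.8 -0.2 50.4 0 0 0.061" --pt "26.8 -0.2 50.4 0 0 0.061" --fingers 62

```text
time: 3.97
tool_pos: [401.5, -364.7, 151.1]
tcp_rot: [3.14, 0.002, 1.538]
contact_force: [0.1, -0.4, 0.2]
grip_width: 64.3
```

step_arm --pt "0 0 30 0 0 0" --pt "0 0 60 0 0 0" --pt "0 0 90 0 0 0" --pt "0 0 110 0 0 0" --pt "0 0 118 0 0 0"

```text
time: 4.38
tool_pos: [400.7, -363.7, 30.2]
tcp_rot: [-3.141, -0.001, 1.538]
contact_force: [-0.6, 0.8, 0.4]
grip_width: 62.0
```

step_arm --pt "0 0 0 0 0 0" --pt "0 0 0 0 0 0" --pt "0 0 0 0 0 0" --pt "0 0 0 0 0 0" --pt "0 0 0 0 0 0" --fingers 20

```text
time: 4.8
tool_pos: [401.7, -364.1, 33.3]
tcp_rot: [3.14, 0.002, 1.539]
contact_force: [-1.6, 0.5, 3.9]
grip_width: 36.2
```

step_arm --pt "0 0 0 0 0 0" --pt "0 0 -30 0 0 0" --pt "0 0 -70 0 0 0" --pt "0 0 -110 0 0 0" --pt "0 0 -150 0 0 0"

```text
time: 5.22
tool_pos: [400.7, -362.7, 183.4]
tcp_rot: [-3.141, -0.001, 1.539]
contact_force: [1.4, -1.2, -2.1]
grip_width: 35.9
```

```bash
python3 - <<'E'
from h import *
plan([((522,150,260),down(1.65))])
E
```

```text
[172.1, 34.9, -25.4, -0.0002, -0.0002, -0.0371] -> [ 441. -192.  209.]
[170.7, 41.3, -25.5, -0.0002, -0.0002, -0.0371] -> [482. -21. 234.]
[169.1, 47.6, -25.5, -0.0002, -0.0002, -0.0371] -> [522. 150. 260.]
```

step_arm --pt "172.1 34.9 -25.4 0 0 -0.037" --pt "172.1 34.9 -25.4 0 0 -0.037" --pt "172.1 34.9 -25.4 0 0 -0.037" --pt "172.1 34.9 -25.4 0 0 -0.037" --pt "172.1 34.9 -25.4 0 0 -0.037"

```text
time: 5.63
tool_pos: [441.8, -187.4, 208.2]
tcp_rot: [3.141, -0.002, 1.579]
contact_force: [-0.6, 0.4, -1.9]
grip_width: 35.6
```

step_arm --pt "170.7 41.3 -25.5 0 0 -0.037" --pt "170.7 41.3 -25.5 0 0 -0.037" --pt "170.7 41.3 -25.5 0 0 -0.037" --pt "170.7 41.3 -25.5 0 0 -0.037" --pt "170.7 41.3 -25.5 0 0 -0.037"

```text
time: 6.05
tool_pos: [482.6, -16.8, 233.7]
tcp_rot: [3.14, -0.002, 1.617]
contact_force: [0.7, 0.0, -2.3]
grip_width: 35.6
```

step_arm --pt "169.1 47.6 -25.5 0 0 -0.037" --pt "169.1 47.6 -25.5 0 0 -0.037" --pt "169.1 47.6 -25.5 0 0 -0.037" --pt "169.1 47.6 -25.5 0 0 -0.037" --pt "169.1 47.6 -25.5 0 0 -0.037"

```text
time: 6.47
tool_pos: [523.2, 154.1, 258.9]
tcp_rot: [3.139, -0.002, 1.653]
contact_force: [-0.4, -1.2, -1.1]
grip_width: 36.1
```

```bash
python3 - <<'E'
from h import *
p=bot.capture("wrist"); save(p,"d1",None,1.4); print(pose()[0],pose()[2]["tcp_rot"]); np.savez("pd1.npz",**p)
for q in ["pin1_c","rack","pick_hook"]: print(q,[([int(v) for v in d["rect"]],round(d["p"],2)) for d in bot.boxes_of(q,p)])
E
```

```text
[523.0690016  153.58220768 258.57770779] [ 3.13988910e+00 -1.49524589e-03  1.65424184e+00]
pin1_c [([369, 60, 21, 89], 0.9)]
rack [([278, 74, 305, 148], 0.9)]
pick_hook [([281, 166, 83, 330], 0.86), ([369, 51, 22, 102], 0.25)]
```

View pics/d1.png

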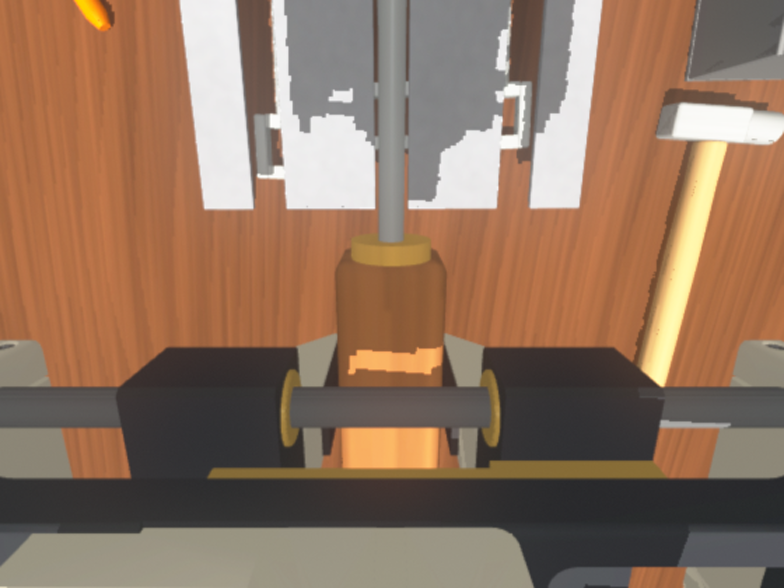

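```bash
python3 - <<'E'
from h import *
p=dict(np.load("pd1.npz")); g=lambda u,v:(u/1.4,v/1.4)
for n,uv,z in [("fr",(204,208),64),("Cl",(253,209),64),("Cr",(286,209),64),("Bl",(375,209),64),("Br",(408,208),64),("Al",(498,208),64),("Ar",(531,208),64),("fl",(580,208),64),
 ("C front out",(270,180),16),("C front in",(270,168),16),("C back in",(270,125),16),("C back out",(270,115),16),("C left bar out",(256,145),16),("C left bar in",(271,145),16),
 ("A front out",(514,148),16),("A front in",(514,136),16),("A back in",(514,97),16),("A back out",(514,83),16),("A right in",(518,115),16),("A right out",(530,115),16),
 ("B front out",(380,150),16),("B front in",(380,137),16),("B back in",(380,96),16),("B back out",(380,84),16)]: print(n,p2w(p,g(*uv),z))
E
```

```text
fr [382.2 184.5  64. ]
Cl [418.3 186.8  64. ]
Cr [442.7 188.8  64. ]
Bl [508.3 194.3  64. ]
Br [532.6 197.1  64. ]
Al [599.1 202.6  64. ]
Ar [623.4 204.6  64. ]
fl [659.6 207.6  64. ]
C front out [418.2 206.   16. ]
C front in [418.1 215.6  16. ]
C back in [417.9 249.2  16. ]
C back out [417.8 256.8  16. ]
C left bar out [406.6 232.8  16. ]
C left bar in [418.8 233.9  16. ]
A front out [616.9 248.   16. ]
A front in [615.4 257.2  16. ]
A back in [610.7 286.3  16. ]
A back out [609.1 296.4  16. ]
A right in [616.1 273.3  16. ]
A right out [625.7 274.1  16. ]
B front out [507.8 237.4  16. ]
B front in [507.  247.4  16. ]
B back in [504.6 278.1  16. ]
B back out [504.  286.9  16. ]
```

```bash
cat >> h.py <<'E'
M=dict(A=np.array([611.2,203.6]),B=np.array([520.5,195.7]),C=np.array([430.5,187.8]))
YR=np.radians(95.0); DR=np.array([np.cos(YR),np.sin(YR)])
def hk(s,depth,z,lat=0):
    "TCP position for the hook tip at depth in slot s, tip height z"
    xy=M[s]+DR*(depth-150)+lat*np.array([DR[1],-DR[0]]); return (*xy,z+28)
E
python3 - <<'E'
from h import *
r=down(YR)
plan([(hk("C",-30,95,4),r),(hk("C",-30,24,4),r),(hk("C",44,24,4),r),(hk("C",44,4,4),r)])
E
```

```text
[-66.8, -41.3, 67.4, -0.0007, 0.0005, -0.0039] -> [486.  79. 190.]
[-66.6, -41.6, 67.3, -0.0007, 0.0005, -0.0039] -> [450.   9. 123.]
[0.0, -0.0, 71.0, -0.0, -0.0, -0.0] -> [450.   9.  52.]
[74.0, -0.0, -0.0, 0.0, -0.0, 0.0] -> [444.  83.  52.]
[0.0, -0.0, 20.0, -0.0, 0.0, -0.0] -> [444.  83.  32.]
```

step_arm --pt "-66.8 -41.3 67.4 0 0 -0.004" --pt "-66.8 -41.3 67.4 0 0 -0.004" --pt "-66.8 -41.3 67.4 0 0 -0.004" --pt "-66.8 -41.3 67.4 0 0 -0.004" --pt "-66.8 -41.3 67.4 0 0 -0.004"

```text
time: 7.08
tool_pos: [485.8, 77.5, 190.4]
tcp_rot: [-3.14, 0.0, 1.65]
contact_force: [0.3, 0.9, -1.9]
grip_width: 36.0
```

step_arm --pt "-66.6 -41.6 67.3 0 0 -0.004" --pt "-66.6 -41.6 67.3 0 0 -0.004" --pt "-66.6 -41.6 67.3 0 0 -0.004" --pt "-66.6 -41.6 67.3 0 0 -0.004" --pt "-66.6 -41.6 67.3 0 0 -0.004"

```text
time: 7.5
tool_pos: [451.3, 9.2, 124.0]
tcp_rot: [3.14, 0.0, 1.655]
contact_force: [0.9, 0.2, -1.3]
grip_width: 35.7
```

step_arm --pt "0 0 25 0 0 0" --pt "0 0 50 0 0 0" --pt "0 0 71 0 0 0" --pt "0 0 71 0 0 0"

```text
time: 7.83
tool_pos: [450.6, 10.7, 50.9]
tcp_rot: [-3.139, -0.001, 1.659]
contact_force: [-1.3, -0.0, -2.2]
grip_width: 35.8
```

```bash
python3 - <<'E'
from h import *
p=bot.capture("wrist"); save(p,"e1",(80,0,480,300),1.6); np.savez("pe1.npz",**p); print(pose()[0],pose()[2]["tcp_rot"])
E
```

```text
[451.23300681  10.51840591  52.37450048] [-3.14095051e+00 -2.76186235e-04  1.65856775e+00]
```

View pics/e1.png

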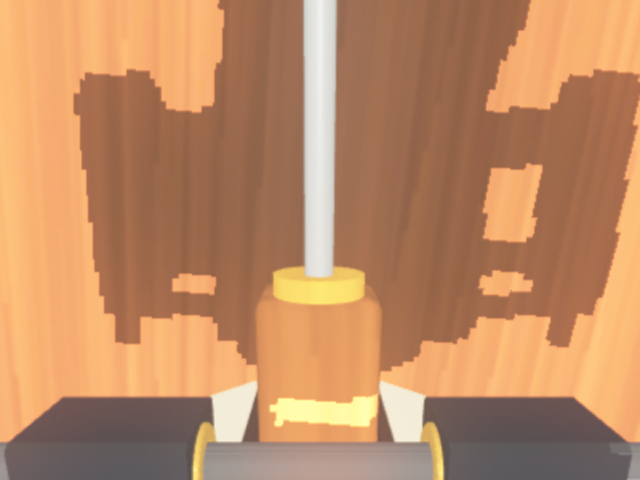

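step_arm --pt "15 0 0 0 0 0" --pt "30 0 0 0 0 0" --pt "45 0 0 0 0 0" --pt "60 0 0 0 0 0" --pt "73 0 0 0 0 0"

```text
time: 8.3
tool_pos: [446.3, 84.0, 54.8]
tcp_rot: [3.137, 0.0, 1.658]
contact_force: [0.8, 0.1, -2.4]
grip_width: 35.9
```

step_arm --pt "0 0 0 0 0 0" --pt "0 0 7 0 0 0" --pt "0 0 14 0 0 0" --pt "0 0 20 0 0 0" --pt "0 0 20 0 0 0"

```text
time: 8.72
tool_pos: [443.7, 82.0, 31.3]
tcp_rot: [-3.14, -0.0, 1.657]
contact_force: [-0.7, -0.4, -2.1]
grip_width: 35.9
```

step_arm --pt "-12 0 0 0 0 0" --pt "-24 0 0 0 0 0" --pt "-36 0 0 0 0 0" --pt "-48 0 0 0 0 0" --pt "-62 0 0 0 0 0"

```text
time: 9.13
tool_pos: [449.4, 20.0, 32.1]
tcp_rot: [-3.141, -0.0, 1.657]
contact_force: [-0.1, 1.1, -2.6]
grip_width: 36.0
```

step_arm --pt "-13 0 0 0 0 0" --pt "-26 0 0 0 0 0" --pt "-39 0 0 0 0 0" --pt "-52 0 0 0 0 0" --pt "-65 0 0 0 0 0"

```text
time: 9.55
tool_pos: [455.0, -45.0, 32.1]
tcp_rot: [-3.141, -0.0, 1.657]
contact_force: [-0.1, 0.4, -2.2]
grip_width: 36.1
```

step_arm --pt "-13 0 0 0 0 0" --pt "-26 0 0 0 0 0" --pt "-39 0 0 0 0 0" --pt "-52 0 0 0 0 0" --pt "-62 0 0 0 0 0"

```text
time: 9.97
tool_pos: [460.5, -107.1, 32.1]
tcp_rot: [-3.141, -0.0, 1.657]
contact_force: [-0.9, 1.2, -2.9]
grip_width: 35.7
```

```bash
python3 - <<'E'
from h import *
print(pose()[0])
p=bot.capture("top"); 
for q in ["pin1_c"]: print(q,[([int(v) for v in d["rect"]],round(d["p"],2),p2w(p,d["rect"][:2],12)) for d in bot.boxes_of(q,p)])
s=bot.capture("side"); 
for q in ["pin1_c"]: print(q,[([int(v) for v in d["rect"]],round(d["p"],2),p2w(s,d["rect"][:2],12)) for d in bot.boxes_of(q,s)])
a=cv2.resize(p["color"][160:290,150:380,::-1],None,fx=2.5,fy=2.5,interpolation=cv2.INTER_CUBIC)
b=cv2.resize(s["color"][180:360,150:430,::-1],None,fx=2.05,fy=1.5,interpolation=cv2.INTER_CUBIC)[:270]
b=cv2.resize(b,(a.shape[1],270)); cv2.imwrite("pics/f1.png",np.vstack([a,b]))
E
```

```text
[ 460.45176245 -107.06990392   32.14657589]
pin1_c [([206, 181, 13, 5], 0.48, array([613.3, 265.1,  12. ]))]
pin1_c [([344, 173, 46, 65], 0.73, array([ 375.3, -294.3,   12. ])), ([264, 150, 49, 66], 0.66, array([ 662.6, -313.3,   12. ])), ([207, 294, 14, 16], 0.65, array([610. , 273.8,  12. ]))]
```

View pics/f1.png

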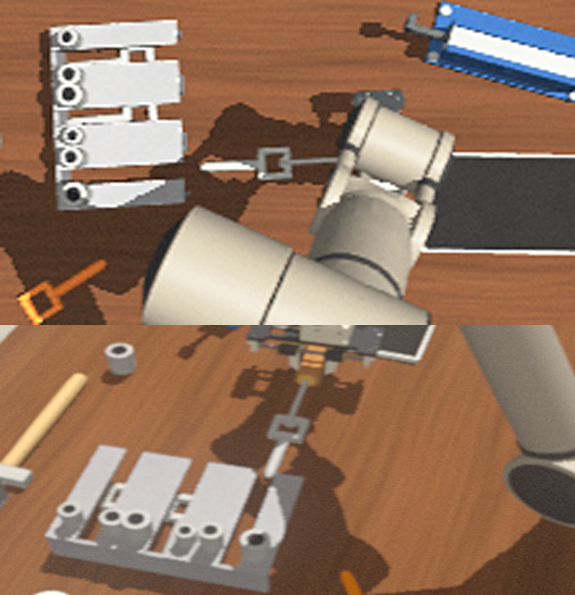

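```bash
python3 - <<'E'
from h import *
r=down(YR);P,R,_=pose()
plan([(P+[0,0,70],r),(hk("B",-30,74,0),r),(hk("B",-30,24,0),r),(hk("B",66,24,0),r),(hk("B",66,4,0),r)])
E
```

```text
[0.0, -0.0, -70.0, -0.0005, -0.0003, -0.0013] -> [ 460. -106.  102.]
[115.1, 86.2, 0.3, 0.0, 0.0, 0.0] -> [536.  16. 102.]
[0.0, -0.0, 50.0, 0.0, 0.0, 0.0] -> [536.  16.  52.]
[96.0, 0.0, 0.0, 0.0, 0.0, 0.0] -> [528. 112.  52.]
[0.0, -0.0, 20.0, 0.0, 0.0, 0.0] -> [528. 112.  32.]
```

step_arm --pt "0 0 -15 0 0 0" --pt "0 0 -30 0 0 0" --pt "0 0 -50 0 0 0" --pt "0 0 -70 0 0 0"

```text
time: 10.5
tool_pos: [460.0, -104.7, 102.8]
tcp_rot: [-3.14, -0.001, 1.659]
contact_force: [0.6, 0.2, -2.2]
grip_width: 35.6
```

step_arm --pt "115 86 0 0 0 0" --pt "115 86 0 0 0 0" --pt "115 86 0 0 0 0" --pt "115 86 0 0 0 0" --pt "115 86 0 0 0 0"

```text
time: 10.92
tool_pos: [537.7, 20.5, 102.4]
tcp_rot: [3.14, -0.001, 1.663]
contact_force: [-0.4, 0.2, -1.7]
grip_width: 35.8
```

step_arm --pt "0 0 20 0 0 0" --pt "0 0 40 0 0 0" --pt "0 0 50 0 0 0" --pt "0 0 50 0 0 0"

```text
time: 11.25
tool_pos: [534.7, 16.5, 50.5]
tcp_rot: [-3.138, -0.001, 1.657]
contact_force: [-0.2, 0.7, -2.0]
grip_width: 35.6
```

step_arm --pt "20 0 0 0 0 0" --pt "40 0 0 0 0 0" --pt "60 0 0 0 0 0" --pt "80 0 0 0 0 0" --pt "96 0 0 0 0 0"

```text
time: 11.67
tool_pos: [529.8, 107.0, 54.2]
tcp_rot: [3.139, 0.011, 1.662]
contact_force: [2.6, -42.8, 7.6]
grip_width: 35.8
```

step_arm --pt "0 0 0 0 0 0" --pt "0 0 7 0 0 0" --pt "0 0 14 0 0 0" --pt "0 0 20 0 0 0" --pt "0 0 20 0 0 0"

```text
time: 12.08
tool_pos: [528.9, 108.8, 33.6]
tcp_rot: [3.14, 0.004, 1.659]
contact_force: [1.3, -15.4, -1.8]
grip_width: 35.8
```

```bash
python3 - <<'E'
from h import *
p=bot.capture("top"); s=bot.capture("side"); np.savez("pg.npz",**p)
a=cv2.resize(p["color"][160:260,150:300,::-1],(600,400),interpolation=cv2.INTER_CUBIC)
b=cv2.resize(s["color"][240:370,160:310,::-1],(600,520),interpolation=cv2.INTER_CUBIC)
cv2.imwrite("pics/g1.png",a); cv2.imwrite("pics/g2.png",cv2.resize(np.hstack([a,b[:400]]),(800,267*1)))
cv2.imwrite("pics/g3.png",np.hstack([cv2.resize(a,(400,267)),cv2.resize(b,(400,347))[:267]]))
w=bot.capture("wrist")
c=cv2.resize(w["color"][0:220,80:480,::-1],(600,330)); 
cv2.imwrite("pics/g4.png",cv2.resize(np.vstack([np.hstack([cv2.resize(a,(400,267)),cv2.resize(b[:400],(400,267))]),cv2.resize(c,(800,330))]),None,fx=1,fy=1)); print(pose()[2]["contact_force"])
E
```

```text
[  2.36027847 -14.93455487  -0.49665083]
```

View pics/g4.png

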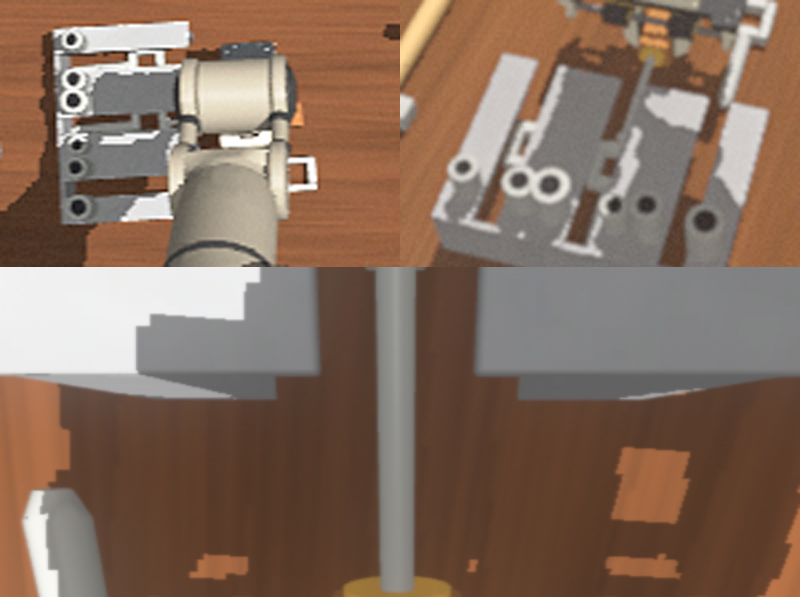

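step_arm --pt "-20 0 0 0 0 0" --pt "-40 0 -5 0 0 0" --pt "-65 0 -10 0 0 0" --pt "-90 0 -15 0 0 0" --pt "-110 0 -20 0 0 0"

```text
time: 12.65
tool_pos: [537.4, 0.7, 53.4]
tcp_rot: [3.141, 0.0, 1.657]
contact_force: [-0.8, -0.4, -1.7]
grip_width: 35.7
```

step_arm --pt "0 0 0 0 0 0" --pt "0 0 0 0 0 0"

```text
time: 12.82
tool_pos: [537.7, 1.3, 53.3]
tcp_rot: [3.141, 0.0, 1.655]
contact_force: [0.2, 0.5, -2.6]
grip_width: 35.8
```

```bash
python3 - <<'E'
from h import *
p=bot.capture("wrist"); np.savez("ph.npz",**p); P,R,o=pose(); print(P,o["tcp_rot"],o["contact_force"])
q=dict(np.load("pe1.npz"))
a=q["color"][0:300,180:380,::-1]; b=p["color"][0:300,180:380,::-1]
cv2.imwrite("pics/h1.png",cv2.resize(np.hstack([a,b]),None,fx=1.95,fy=1.95,interpolation=cv2.INTER_CUBIC))
E
```

```text
[537.27749707   2.21106185  52.88794756] [-3.14158220e+00 -1.73838910e-04  1.65661333e+00] [ 0.78429235  1.07133671 -2.31471234]
```

View pics/h1.png

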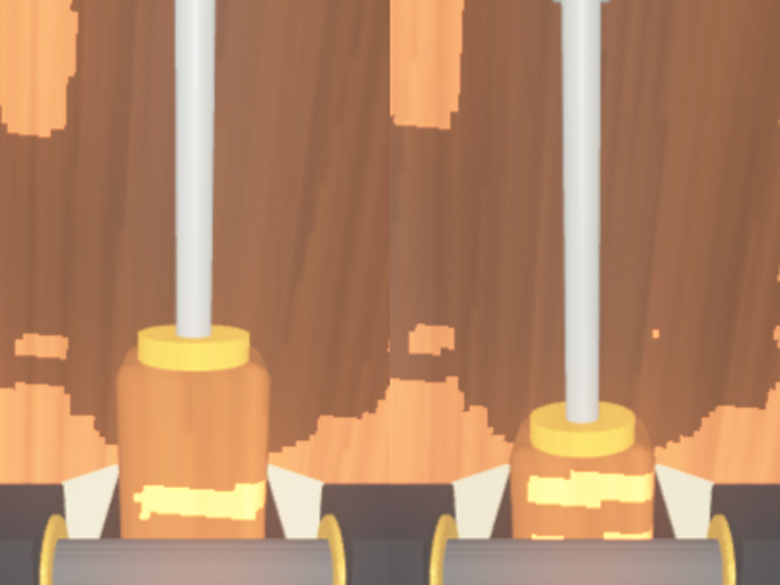

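```bash
python3 - <<'E'
from h import *
from scipy.optimize import least_squares
# camera in tool frame, from e1/ph
for f,P,uvs in [("pe1.npz",[450.4,10.0,52],[(180+194/1.95,337/1.95)]),("ph.npz",[537.4,1.8,52.5],[(180+191/1.95,421/1.95),(180+191/1.95,0)])]:
    p=dict(np.load(f)); R=down(YR)
    for uv in uvs:
        for dz in (5,12,19): print(f,uv,dz,R.inv().apply(p2w(p,uv,P[2]-dz)-np.array(P)).round(1))
    g=cv2.cvtColor(p["color"],cv2.COLOR_RGB2GRAY).astype(float)
    for r in (5,40,80,120,160,200):
        row=cv2.GaussianBlur(p["color"][r-2:r+3].astype(float).mean(0)[None],(1,1),0)[0]
        m=row[:,2]-0.5*row[:,0]  # blue-ish vs brown
        x=np.arange(230,330); mm=m[230:330]; lo,hi=np.percentile(mm,20),np.percentile(mm,95); th=(lo+hi)/2
        i=np.where(mm>th)[0]; a,b=i[0],i[-1]
        ea=a-(mm[a]-th)/(mm[a]-mm[a-1]); eb=b+(mm[b]-th)/(mm[b]-mm[b+1])
        print(r,round(230+ea,2),round(230+eb,2),"w",round(eb-ea,2))
E
```

```text
pe1.npz (279.4871794871795, 172.82051282051282) 5 [50.8 -0.1  5. ]
pe1.npz (279.4871794871795, 172.82051282051282) 12 [49.6 -0.1 12. ]
pe1.npz (279.4871794871795, 172.82051282051282) 19 [48.3 -0.1 19. ]
5 269.3 289.79 w 20.49
40 269.59 289.44 w 19.85
80 269.59 288.75 w 19.16
120 269.69 288.41 w 18.72
160 269.92 287.74 w 17.82Traceback (most recent call last):
  File "<stdin>", line 14, in <module>
IndexError: index 100 is out of bounds for axis 0 with size 100
```

```bash
cat >> h.py <<'E'
def shaftw(p,rows):
    for r in rows:
        row=p["color"][r-2:r+3].astype(float).mean(0); m=row[:,2]-0.5*row[:,0]
        mm=m[230:330]; lo,hi=np.percentile(mm,20),np.percentile(mm,95); th=(lo+hi)/2
        i=np.where(mm>th)[0]; a,b=i[0],i[-1]
        try: print(r,round(230+a-(mm[a]-th)/(mm[a]-mm[a-1]),2),round(230+b+(mm[b]-th)/(mm[b]-mm[b+1]),2),"w",round(b-a+(mm[a]-th)/(mm[a]-mm[a-1])+(mm[b]-th)/(mm[b]-mm[b+1]),2))
        except IndexError: pass
E
python3 - <<'E'
from h import *
p=dict(np.load("ph.npz")); P=[537.4,1.8,52.5]; R=down(YR)
for uv in [(278,216),(278,0)]:
  for dz in (5,12,19): print(uv,dz,R.inv().apply(p2w(p,uv,P[2]-dz)-np.array(P)).round(1))
shaftw(p,(5,40,80,120,160,200))
E
```

```text
(278, 216) 5 [29.  -0.7  5. ]
(278, 216) 12 [26.7 -0.7 12. ]
(278, 216) 19 [24.5 -0.7 19. ]
(278, 0) 5 [117.2  -0.5   5. ]
(278, 0) 12 [119.4  -0.5  12. ]
(278, 0) 19 [121.6  -0.5  19. ]
5 267.6 287.54 w 19.94
40 267.96 287.44 w 19.48
80 268.32 287.1 w 18.78
120 268.79 287.1 w 18.32
160 269.2 286.77 w 17.57
200 269.63 286.51 w 16.88
```

```bash
cat >> h.py <<'E'
def hk2(s,depth,z,lat=0,L=128,H=32):
    xy=M[s]+DR*(depth-L)+lat*np.array([DR[1],-DR[0]]); return (*xy,z+H)
E
python3 - <<'E'
from h import *
r=down(YR)
plan([(hk2("B",-25,24,0),r),(hk2("B",67,24,0),r),(hk2("B",67,4,0),r)],(np.array([537.3,1.6,52.8]),r))
E
```

```text
[41.8, 0.2, -3.2, 0.0, 0.0, 0.0] -> [534.  43.  56.]
[92.0, -0.0, -0.0, 0.0, 0.0, 0.0] -> [526. 135.  56.]
[0.0, -0.0, 20.0, 0.0, 0.0, 0.0] -> [526. 135.  36.]
```

step_arm --pt "20 0 -3 0 0 0" --pt "42 0 -3 0 0 0" --pt "42 0 -3 0 0 0"

```text
time: 13.12
tool_pos: [532.7, 48.0, 55.4]
tcp_rot: [-3.14, -0.001, 1.661]
contact_force: [0.2, 0.4, -2.7]
grip_width: 35.7
```

step_arm --pt "15 0 0 0 0 0" --pt "30 0 0 0 0 0" --pt "45 0 0 0 0 0" --pt "60 0 0 0 0 0" --pt "70 0 0 0 0 0"

```text
time: 13.53
tool_pos: [527.0, 115.8, 55.3]
tcp_rot: [-3.141, -0.0, 1.66]
contact_force: [0.2, 0.4, -2.0]
grip_width: 35.8
```

step_arm --pt "5 0 0 0 0 0" --pt "10 0 0 0 0 0" --pt "15 0 0 0 0 0" --pt "20 0 0 0 0 0" --pt "22 0 0 0 0 0"

```text
time: 13.95
tool_pos: [525.8, 136.2, 55.4]
tcp_rot: [-3.141, 0.0, 1.658]
contact_force: [-0.6, 0.1, -2.3]
grip_width: 36.0
```

No contact this time. Descend and pull, checking force.

step_arm --pt "0 0 5 0 0 0" --pt "0 0 10 0 0 0" --pt "0 0 15 0 0 0" --pt "0 0 20 0 0 0" --pt "0 0 20 0 0 0"

```text
time: 14.37
tool_pos: [525.1, 135.4, 34.0]
tcp_rot: [-3.139, 0.0, 1.657]
contact_force: [0.2, 0.1, -2.0]
grip_width: 36.0
```

step_arm --pt "-13 0 0 0 0 0" --pt "-26 0 0 0 0 0" --pt "-39 0 0 0 0 0" --pt "-52 0 0 0 0 0" --pt "-65 0 0 0 0 0"

```text
time: 14.78
tool_pos: [531.7, 69.3, 35.6]
tcp_rot: [3.141, 0.0, 1.657]
contact_force: [0.4, 0.8, -2.6]
grip_width: 35.5
```

step_arm --pt "-13 0 0 0 0 0" --pt "-26 0 0 0 0 0" --pt "-39 0 0 0 0 0" --pt "-52 0 0 0 0 0" --pt "-65 0 0 0 0 0"

```text
time: 15.2
tool_pos: [537.3, 5.0, 35.4]
tcp_rot: [3.142, 0.0, 1.658]
contact_force: [-1.0, 1.4, -2.1]
grip_width: 35.9
```

step_arm --pt "-13 0 0 0 0 0" --pt "-26 0 0 0 0 0" --pt "-39 0 0 0 0 0" --pt "-52 0 0 0 0 0" --pt "-65 0 0 0 0 0"

```text
time: 15.62
tool_pos: [542.9, -59.7, 35.4]
tcp_rot: [-3.142, 0.0, 1.658]
contact_force: [0.2, 0.5, -1.8]
grip_width: 35.7
```

```bash
python3 - <<'E'
from h import *
P,R,o=pose(); print(P,o["contact_force"])
p=bot.capture("top"); s=bot.capture("side"); w=bot.capture("wrist"); np.savez("pi.npz",**w); shaftw(w,(5,40,80,120,160,200))
for q in (p,s): print([([int(v) for v in d["rect"]],round(d["p"],2),p2w(q,d["rect"][:2],12)) for d in bot.boxes_of("pin1_c",q)])
a=cv2.resize(p["color"][160:260,150:350,::-1],(800,400),interpolation=cv2.INTER_CUBIC)
c=cv2.resize(w["color"][0:280,80:480,::-1],(280,196)); b=cv2.resize(s["color"][200:360,160:360,::-1],(245,196))
out=np.zeros((596,800,3),np.uint8); out[:400]=a; out[400:,:280]=c; out[400:,300:545]=b
cv2.imwrite("pics/i1.png",out)
E
```

```text
[542.86644546 -59.69664879  35.39319018] [ 0.20731039  0.54874658 -1.77944964]
5 234.81 325.3 w 90.49
40 267.95 287.43 w 19.48
80 268.33 287.13 w 18.8
120 268.76 287.12 w 18.36
160 269.24 286.73 w 17.5
200 269.65 286.52 w 16.87
[([206, 182, 12, 6], 0.48, array([610.6, 264.6,  12. ])), ([198, 206, 55, 77], 0.19, array([512.5, 292.1,  12. ]))]
[([206, 294, 13, 16], 0.44, array([613.4, 273. ,  12. ])), ([269, 159, 61, 41], 0.21, array([ 634.6, -279. ,   12. ]))]
```

View pics/i1.png

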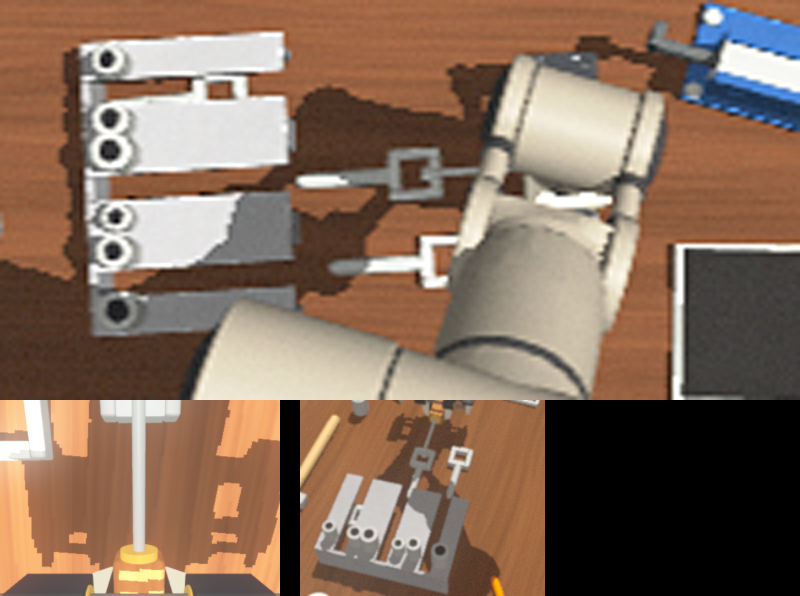

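```bash
python3 - <<'E'
from h import *
r=down(YR);P=np.array([542.9,-59.9,35.6])
plan([(P+[0,0,60],r),(hk2("A",-25,63.6,-3),r),(hk2("A",-25,24,-3),r),(hk2("A",69,24,-3),r)],(P,r))
E
```

```text
[-0.0, 0.0, -60.0, 0.0, 0.0, 0.0] -> [543. -60.  96.]
[103.5, 88.0, 0.0, 0.0, 0.0, 0.0] -> [622.  51.  96.]
[0.0, -0.0, 39.6, 0.0, 0.0, 0.0] -> [622.  51.  56.]
[94.0, 0.0, 0.0, 0.0, 0.0, 0.0] -> [613. 145.  56.]
```

step_arm --pt "0 0 -15 0 0 0" --pt "0 0 -30 0 0 0" --pt "0 0 -45 0 0 0" --pt "0 0 -60 0 0 0"

```text
time: 16.2
tool_pos: [542.5, -57.5, 95.9]
tcp_rot: [-3.141, -0.0, 1.659]
contact_force: [-0.5, 0.2, -2.5]
grip_width: 35.5
```

step_arm --pt "25 21 0 0 0 0" --pt "50 42 0 0 0 0" --pt "75 64 0 0 0 0" --pt "103.5 88 0 0 0 0" --pt "103.5 88 0 0 0 0"

```text
time: 16.62
tool_pos: [624.2, 58.4, 95.6]
tcp_rot: [3.138, -0.002, 1.663]
contact_force: [-1.3, -0.6, -2.5]
grip_width: 35.4
```

```bash
python3 - <<'E'
from h import *
P,R,o=pose(); print(P,o["contact_force"])
w=bot.capture("wrist"); shaftw(w,(5,40,80,120,160,200))
E
```

```text
[624.23421296  58.42711236  95.63597838] [-1.33663029 -0.6397747  -2.49338765]
5 267.58 287.51 w 19.93
40 267.94 287.42 w 19.48
80 268.34 287.11 w 18.77
120 268.8 287.14 w 18.34
160 269.2 286.74 w 17.53
200 269.38 286.7 w 17.32
```

Grip unchanged. Continue.

step_arm --pt "0 0 15 0 0 0" --pt "0 0 30 0 0 0" --pt "0 0 39.6 0 0 0" --pt "0 0 39.6 0 0 0"

```text
time: 17.0
tool_pos: [619.4, 52.2, 53.3]
tcp_rot: [-3.136, -0.0, 1.658]
contact_force: [-1.0, 0.4, -2.3]
grip_width: 35.5
```

step_arm --pt "15 0 0 0 0 0" --pt "30 0 0 0 0 0" --pt "45 0 0 0 0 0" --pt "60 0 0 0 0 0" --pt "72 0 0 0 0 0"

```text
time: 17.42
tool_pos: [615.0, 126.5, 56.4]
tcp_rot: [3.141, -0.0, 1.659]
contact_force: [-0.6, 0.4, -1.9]
grip_width: 35.6
```

step_arm --pt "5 0 0 0 0 0" --pt "10 0 0 0 0 0" --pt "15 0 0 0 0 0" --pt "20 0 0 0 0 0" --pt "22 0 0 0 0 0"

```text
time: 17.83
tool_pos: [613.3, 146.3, 55.8]
tcp_rot: [-3.142, 0.0, 1.658]
contact_force: [0.0, -0.4, -2.8]
grip_width: 35.8
```

step_arm --pt "0 0 5 0 0 0" --pt "0 0 10 0 0 0" --pt "0 0 15 0 0 0" --pt "0 0 20 0 0 0" --pt "0 0 20 0 0 0"

```text
time: 18.25
tool_pos: [612.5, 145.5, 34.1]
tcp_rot: [-3.139, 0.0, 1.657]
contact_force: [-1.0, 0.2, -3.1]
grip_width: 35.7
```

step_arm --pt "-13 0 0 0 0 0" --pt "-26 0 0 0 0 0" --pt "-39 0 0 0 0 0" --pt "-52 0 0 0 0 0" --pt "-65 0 0 0 0 0"

```text
time: 18.67
tool_pos: [619.2, 79.3, 36.0]
tcp_rot: [3.141, 0.0, 1.657]
contact_force: [0.3, 1.0, -2.9]
grip_width: 35.8
```

step_arm --pt "-13 0 0 0 0 0" --pt "-26 0 0 0 0 0" --pt "-39 0 0 0 0 0" --pt "-52 0 0 0 0 0" --pt "-65 0 0 0 0 0"

```text
time: 19.08
tool_pos: [624.7, 15.1, 35.9]
tcp_rot: [3.142, 0.0, 1.658]
contact_force: [-0.7, 0.4, -2.3]
grip_width: 36.0
```

step_arm --pt "-13 0 0 0 0 0" --pt "-26 0 0 0 0 0" --pt "-39 0 0 0 0 0" --pt "-52 0 0 0 0 0" --pt "-65 0 0 0 0 0"

```text
time: 19.5
tool_pos: [630.3, -49.6, 35.8]
tcp_rot: [-3.142, 0.0, 1.658]
contact_force: [0.1, 0.7, -2.6]
grip_width: 35.9
```

step_arm --pt "0 0 -15 0 0 0" --pt "0 0 -35 0 0 0" --pt "0 0 -70 0 0 0" --pt "0 0 -110 0 0 0" --pt "0 0 -145 0 0 0"

```text
time: 19.92
tool_pos: [630.3, -49.3, 182.9]
tcp_rot: [3.141, 0.001, 1.658]
contact_force: [0.7, 0.3, -1.4]
grip_width: 36.0
```

```bash
python3 - <<'E'
from h import *
P,R,o=pose(); print(P,o["contact_force"])
p=bot.capture("top"); w=bot.capture("wrist"); shaftw(w,(5,40,80,120,160,200)); np.savez("pjt.npz",**p); np.savez("pjw.npz",**w)
for q in (p,w): print([([int(v) for v in d["rect"]],round(d["p"],2),p2w(q,d["rect"][:2],12)) for d in bot.boxes_of("pin1_c",q)])
a=cv2.resize(p["color"][160:240,190:350,::-1],(640,320),interpolation=cv2.INTER_CUBIC)
c=cv2.resize(w["color"][0:240,:,::-1],(640,275))
cv2.imwrite("pics/j1.png",np.vstack([a,c]))
plan([((401,-340,185),down(1.535))])
E
```

```text
[630.30356365 -49.31610028 182.88272007] [ 0.68253671  0.26041976 -1.37414313]
5 264.21 287.51 w 23.3
40 245.23 301.36 w 56.12
80 268.3 287.41 w 19.11
120 268.9 287.36 w 18.46
160 269.31 286.97 w 17.66
200 269.65 286.48 w 16.83
[([242, 182, 35, 12], 0.53, array([611.7, 121.2,  12. ])), ([233, 140, 65, 24], 0.21, array([778.1, 161.9,  12. ]))]
[([275, 37, 57, 71], 0.9, array([619.6,  90.5,  12. ])), ([280, 323, 88, 21], 0.66, array([ 651.9, -209. ,   12. ]))]
[-135.0, -126.9, -1.7, 0.0011, 0.0005, 0.0613] -> [ 516. -195.  183.]
[-142.5, -118.4, -1.7, 0.0011, 0.0005, 0.0613] -> [ 401. -340.  185.]
```

View pics/j1.png

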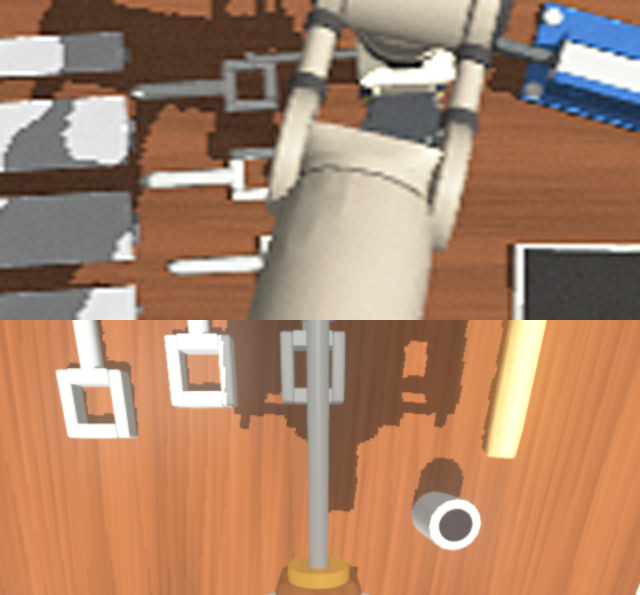

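step_arm --pt "-135 -127 -1.7 0 0 0.061" --pt "-135 -127 -1.7 0 0 0.061" --pt "-135 -127 -1.7 0 0 0.061" --pt "-135 -127 -1.7 0 0 0.061" --pt "-135 -127 -1.7 0 0 0.061"

```text
time: 20.53
tool_pos: [511.5, -196.7, 180.2]
tcp_rot: [-3.136, -0.001, 1.595]
contact_force: [1.4, -0.7, -2.3]
grip_width: 35.7
```

step_arm --pt "-143.5 -118.4 -1.7 0 0 0.061" --pt "-143.5 -118.4 -1.7 0 0 0.061" --pt "-143.5 -118.4 -1.7 0 0 0.061" --pt "-143.5 -118.4 -1.7 0 0 0.061" --pt "-143.5 -118.4 -1.7 0 0 0.061"

```text
time: 20.95
tool_pos: [397.1, -343.1, 182.2]
tcp_rot: [-3.138, -0.001, 1.533]
contact_force: [0.6, 0.5, -1.9]
grip_width: 35.8
```

step_arm --pt "0 0 35 0 0 0" --pt "0 0 70 0 0 0" --pt "0 0 100 0 0 0" --pt "0 0 120 0 0 0" --pt "0 0 120 0 0 0"

```text
time: 21.37
tool_pos: [397.6, -337.5, 58.5]
tcp_rot: [-3.133, -0.009, 1.535]
contact_force: [-0.7, 0.4, -1.7]
grip_width: 35.9
```

```bash
python3 - <<'E'
from h import *
P,R,o=pose(); print(P,o["tcp_rot"]); w=bot.capture("wrist"); shaftw(w,(40,80,120,160,200))
plan([((401,-342,37),down(1.535))])
E
```

```text
[ 397.61179961 -337.53415918   58.46720546] [-3.13312603 -0.00866222  1.53538262]
40 268.12 287.33 w 19.22
80 268.43 287.16 w 18.73
120 268.96 286.97 w 18.01
160 269.34 286.6 w 17.26
200 269.7 286.44 w 16.74
[-3.4, 2.4, 23.9, -0.0057, -0.0058, 0.0006] -> [ 401. -342.   37.]
```

step_arm --pt "0 0 0 0 0 0" --pt "0 0 0 0 0 0"

```text
time: 21.58
tool_pos: [401.3, -341.0, 65.2]
tcp_rot: [3.14, 0.001, 1.536]
contact_force: [0.2, -0.4, -2.2]
grip_width: 35.7
```

```bash
python3 - <<'E'
from h import *
P,R,o=pose(); print(P,o["tcp_rot"])
plan([((401,-342,37),down(1.535))])
E
```

```text
[ 401.31073426 -340.97127577   65.24183544] [3.14039117e+00 1.45202954e-03 1.53596104e+00]
[-1.0, -0.3, 28.2, 0.0012, 0.0015, 0.001] -> [ 401. -342.   37.]
```

step_arm --pt "-1 0 10 0 0 0" --pt "-1 0 18 0 0 0" --pt "-1 0 24 0 0 0" --pt "-1 0 28 0 0 0" --pt "-1 0 28 0 0 0"

```text
time: 22.0
tool_pos: [400.7, -341.2, 36.1]
tcp_rot: [-3.141, -0.0, 1.536]
contact_force: [0.0, 0.2, -2.6]
grip_width: 36.1
```

step_arm --pt "0 0 0 0 0 0" --pt "0 0 0 0 0 0" --pt "0 0 0 0 0 0" --pt "0 0 0 0 0 0" --pt "0 0 0 0 0 0" --fingers 60

```text
time: 22.42
tool_pos: [400.9, -341.4, 36.3]
tcp_rot: [3.141, 0.0, 1.536]
contact_force: [1.1, 0.6, 0.1]
grip_width: 59.5
```

step_arm --pt "0 0 -20 0 0 0" --pt "0 0 -60 0 0 0" --pt "0 0 -95 0 0 0" --pt "0 0 -130 0 0 0" --pt "0 0 -160 0 0 0"

```text
time: 22.83
tool_pos: [400.9, -341.4, 198.8]
tcp_rot: [3.14, 0.001, 1.536]
contact_force: [0.9, -0.1, 0.1]
grip_width: 60.3
```

step_arm --pt "-80 0 0 0 0 0" --pt "-80 0 0 0 0 0" --pt "-80 0 0 0 0 0" --pt "-80 0 0 0 0 0"

```text
time: 23.17
tool_pos: [397.4, -422.8, 195.8]
tcp_rot: [-3.142, 0.0, 1.533]
contact_force: [0.5, -0.1, -0.4]
grip_width: 60.0
```

```bash
python3 - <<'E'
from h import *
P,R,o=pose(); print(P,o["tcp_rot"],o["grip_width"]); w=bot.capture("wrist"); np.savez("pk.npz",**w); save(w,"k1")
for q in ("pick_grip","pick_hook","tray","bracket"): print(q,[([int(v) for v in d["rect"]],round(d["p"],2),p2w(w,d["rect"][:2],12)) for d in bot.boxes_of(q,w)])
E
```

```text
[ 397.44822816 -422.75450419  195.82926378] [-3.14153479e+00  4.65570330e-05  1.53344734e+00] 59.96783858592058
pick_grip [([280, 89, 38, 179], 0.78, array([ 401.9, -324.6,   12. ]))]
pick_hook [([281, 90, 39, 175], 0.61, array([ 403.2, -325.4,   12. ]))]
tray [([267, 106, 173, 212], 0.78, array([ 389.3, -339.5,   12. ]))]
bracket [([493, 107, 131, 211], 0.95, array([ 606.8, -348.1,   12. ]))]
```

View pics/k1.png

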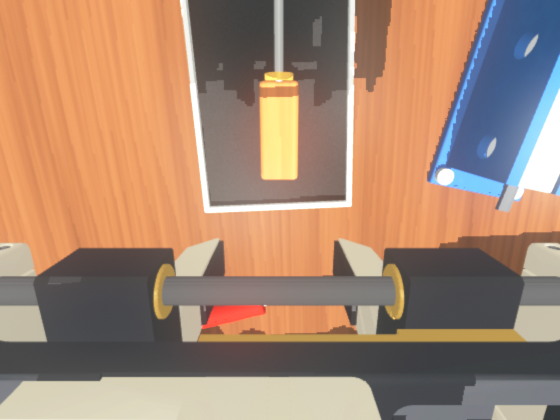

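```bash
python3 - <<'E'
from h import *
w=dict(np.load("pk.npz"))
print(p2w(w,(526,45),60),p2w(w,(487,147),60),p2w(w,(431,183),10),p2w(w,(522,200),10))
plan([((463.7,-312.3,125),down(1.347))])
E
```

```text
[ 594.  -302.7   60. ] [ 575.2 -380.5   60. ] [ 555.2 -421.5   10. ] [ 652.8 -443.4   10. ]
[110.1, 61.8, 71.2, -0.0003, -0.0005, 0.1898] -> [ 464. -312.  125.]
```

step_arm --pt "110 61.8 71 0 0 0.19" --pt "110 61.8 71 0 0 0.19" --pt "110 61.8 71 0 0 0.19" --pt "110 61.8 71 0 0 0.19" --pt "110 61.8 71 0 0 0.19"

```text
time: 23.83
tool_pos: [464.1, -308.4, 122.9]
tcp_rot: [-3.137, -0.003, 1.351]
contact_force: [-0.1, -0.1, -0.3]
grip_width: 59.8
```

step_arm --pt "0 0 0 0 0 0" --pt "0 0 0 0 0 0"

```text
time: 24.0
tool_pos: [463.9, -314.0, 126.0]
tcp_rot: [3.14, 0.001, 1.347]
contact_force: [0.4, -0.4, -0.3]
grip_width: 60.0
```

```bash
python3 - <<'E'
from h import *
P,R,o=pose(); print(P,o["tcp_rot"],o["grip_width"]); w=bot.capture("wrist"); np.savez("pl.npz",**w); save(w,"l1",(260,0,560,250),2.4)
E
```

```text
[ 463.85283936 -314.03835038  126.01699057] [3.14043551e+00 1.14215195e-03 1.34654257e+00] 59.97548058743591
```

View pics/l1.png

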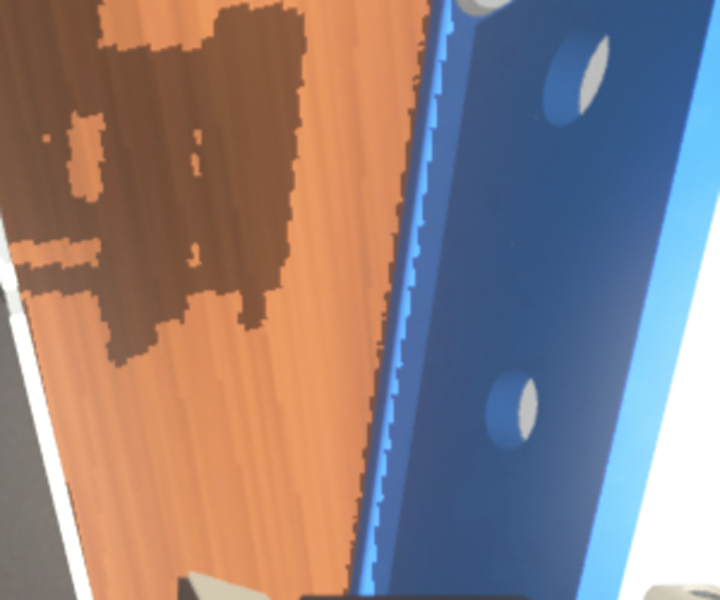

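```bash
python3 - <<'E'
from h import *
w=dict(np.load("pl.npz"))
a,b=p2w(w,(500,32.9),60),p2w(w,(473.3,170.8),60); print(a,b,np.linalg.norm(a-b),np.degrees(np.arctan2(*(a-b)[[1,0]])))
print(p2w(w,(260+447/2.4,0),10),p2w(w,(260+350/2.4,600/2.4),10), "base front edge z10 (x=-10)")
print(p2w(w,(260+716/2.4,0),98),p2w(w,(260+578/2.4,600/2.4),98), "top front edge (x=0)")
t=dict(np.load("pjt.npz")); f=lambda u,v:(190+u/4,160+v/4)
for n,uv in [("A handle",(250,84)),("A shaft end",(137,94)),("B end",(148,180)),("B handle bar",(237,178)),("C end",(170,268)),("C bar",(266,263))]: print(n,p2w(t,f(*uv),14))
w=dict(np.load("pjw.npz")); g=lambda u,v:(u*560/640,(v-320)*240/275)
for n,pts in [("C",[(58,369),(124,369),(132,437),(68,437)]),("B",[(165,338),(225,336),(234,404),(175,406)]),("A",[(281,332),(344,332),(343,402),(282,402)])]:
    q=np.array([p2w(w,g(*x),12) for x in pts]); print(n,q.mean(0),q.tolist())
E
```

```text
[ 613.2 -225.4   60. ] [ 594.1 -302.6   60. ] 79.52766814134564 76.10354467682424
[ 610.8 -192.2   10. ] [ 562.3 -375.    10. ] base front edge z10 (x=-10)
[ 613.8 -220.7   98. ] [ 584.9 -339.6   98. ] top front edge (x=0)
A handle [619.6  83.7  14. ]
A shaft end [606.7 193.7  14. ]
B end [522.8 180.1  14. ]
B handle bar [527.1  93.6  14. ]
C end [437.8 155.9  14. ]
C bar [445.1  63.   14. ]
C [447.175  45.4    12.   ] [[420.2, 68.3, 12.0], [471.3, 72.9, 12.0], [474.7, 22.5, 12.0], [422.5, 17.9, 12.0]]
B [530.4  76.2  12. ] [[503.9, 97.4, 12.0], [549.7, 102.9, 12.0], [557.6, 55.1, 12.0], [510.4, 49.4, 12.0]]
A [618.55  86.95  12.  ] [[592.4, 109.5, 12.0], [640.6, 113.9, 12.0], [645.1, 64.4, 12.0], [596.1, 60.0, 12.0]]
```

```bash
cat >> h.py <<'E'
YB=-0.238; H0=np.array([594.05,-302.6]); XB=np.array([np.cos(YB),np.sin(YB)]); YBv=np.array([-np.sin(YB),np.cos(YB)])
def br(x,y,z): return (*(H0+x*XB+y*YBv),z)
E
python3 - <<'E'
from h import *
plan([((560,-130,200),down(0.55)),(br(23,214,180),down(YB)),(br(23,214,110),down(YB)),(br(23,156,110),down(YB))],(np.array([463.8,-313.0,125.5]),down(1.347)))
E
```

```text
[99.9, 26.6, -37.2, -0.0, -0.0, 0.3985] -> [ 512. -222.  163.]
[102.4, -14.3, -37.2, 0.0, -0.0, 0.3985] -> [ 560. -130.  200.]
[53.4, 15.2, 10.0, -0.0, -0.0, 0.394] -> [ 613. -115.  190.]
[55.1, -6.5, 10.0, 0.0, -0.0, 0.394] -> [ 667. -100.  180.]
[0.0, -0.0, 70.0, 0.0, 0.0, -0.0] -> [ 667. -100.  110.]
[-0.0, 58.0, 0.0, 0.0, 0.0, 0.0] -> [ 653. -156.  110.]
```

step_arm --pt "100 26.6 -37.2 0 0 0.3985" --pt "100 26.6 -37.2 0 0 0.3985" --pt "100 26.6 -37.2 0 0 0.3985" --pt "100 26.6 -37.2 0 0 0.3985" --pt "100 26.6 -37.2 0 0 0.3985" --fingers 0

```text
time: 24.47
tool_pos: [512.7, -222.1, 164.2]
tcp_rot: [3.138, -0.0, 0.947]
contact_force: [0.0, 0.2, -1.0]
grip_width: 31.3
```

step_arm --pt "102.4 -14.3 -37.2 0 0 0.3985" --pt "102.4 -14.3 -37.2 0 0 0.3985" --pt "102.4 -14.3 -37.2 0 0 0.3985" --pt "102.4 -14.3 -37.2 0 0 0.3985" --pt "102.4 -14.3 -37.2 0 0 0.3985"

```text
time: 24.88
tool_pos: [560.5, -130.9, 200.4]
tcp_rot: [3.14, -0.001, 0.55]
contact_force: [0.2, -0.4, -0.7]
grip_width: 1.0
```

step_arm --pt "53.4 15.2 10 0 0 0.394" --pt "53.4 15.2 10 0 0 0.394" --pt "53.4 15.2 10 0 0 0.394" --pt "53.4 15.2 10 0 0 0.394" --pt "53.4 15.2 10 0 0 0.394"

```text
time: 25.3
tool_pos: [612.7, -117.4, 189.0]
tcp_rot: [-3.141, 0.001, 0.157]
contact_force: [0.2, -0.7, -0.8]
grip_width: 0.5
```

step_arm --pt "55.1 -6.5 10 0 0 0.394" --pt "55.1 -6.5 10 0 0 0.394" --pt "55.1 -6.5 10 0 0 0.394" --pt "55.1 -6.5 10 0 0 0.394" --pt "55.1 -6.5 10 0 0 0.394"

```text
time: 25.72
tool_pos: [666.3, -101.8, 179.6]
tcp_rot: [3.141, 0.001, -0.235]
contact_force: [-1.4, -0.1, 0.7]
grip_width: 0.8
```

step_arm --pt "0 0 20 0 0 0" --pt "0 0 40 0 0 0" --pt "0 0 60 0 0 0" --pt "0 0 70 0 0 0" --pt "0 0 70 0 0 0"

```text
time: 26.13
tool_pos: [665.1, -101.0, 107.3]
tcp_rot: [3.142, 0.005, -0.236]
contact_force: [-0.7, 0.8, -0.2]
grip_width: 0.6
```

```bash
python3 - <<'E'
from h import *
P,R,o=pose(); print(P,o["tcp_rot"],o["grip_width"],o["contact_force"]); w=bot.capture("wrist")
for q in ("shutter_tab","bracket"): print(q,[([int(v) for v in d["rect"]],round(d["p"],2)) for d in bot.boxes_of(q,w)], w2p(w,br(23,171,118)))
plan([(br(23,214,110),down(YB)),(br(23,156,110),down(YB))])
E
```

```text
[ 665.09624546 -101.0457299   107.34785232] [ 3.14151632  0.00478651 -0.23642312] 0.6494135093799562 [-0.69993871  0.827251   -0.16574977]
shutter_tab [([405, 242, 132, 51], 0.8)] [372.2 286.4]
bracket [([448, 216, 218, 185], 0.59)] [372.2 286.4]
[-0.9, -1.0, 1.1, 0.0002, -0.0022, -0.0] -> [ 667. -100.  110.]
[-0.0, 58.0, 0.0, -0.0, -0.0, -0.0] -> [ 653. -156.  110.]
```

step_arm --pt "6 8 0 0 0 0" --pt "6 16 0 0 0 0" --pt "6 24 0 0 0 0" --pt "6 30 0 0 0 0" --pt "6 36 0 0 0 0"

```text
time: 26.7
tool_pos: [664.9, -137.8, 110.6]
tcp_rot: [-3.141, -0.003, -0.239]
contact_force: [2.5, 3.0, 2.4]
grip_width: 0.6
```

step_arm --pt "0 5 0 0 0 0" --pt "0 10 0 0 0 0" --pt "0 14 0 0 0 0" --pt "0 18 0 0 0 0" --pt "0 20 0 0 0 0"

```text
time: 27.12
tool_pos: [659.3, -157.0, 109.6]
tcp_rot: [3.141, 0.0, -0.239]
contact_force: [1.8, 2.2, 2.4]
grip_width: 0.5
```

```bash
python3 - <<'E'
from h import *
P,R,o=pose(); print(P,o["tcp_rot"],o["contact_force"]); d=P[:2]-H0; print("bracket xy",d@XB,d@YBv)
w=bot.capture("wrist"); t=bot.capture("top")
for q in ("shutter_tab","bracket"): print(q,[([int(v) for v in d["rect"]],round(d["p"],2)) for d in bot.boxes_of(q,w)])
a=cv2.resize(t["color"][130:240,260:420,::-1],(640,440),interpolation=cv2.INTER_CUBIC); b=cv2.resize(w["color"][60:400,160:560,::-1],(176*1,150))
cv2.imwrite("pics/m1.png",np.vstack([cv2.resize(w["color"][60:400,200:560,::-1],(400,378)),cv2.resize(a,(400,215))]))
E
```

```text
[ 659.29807315 -157.02954564  109.59023155] [ 3.14140446e+00  2.16863348e-04 -2.39423736e-01] [1.75914727 2.15063957 2.41026035]
bracket xy 29.089209645667054 156.84988401761598
shutter_tab [([336, 240, 59, 22], 0.67)]
bracket [([433, 225, 253, 184], 0.85)]
```

View pics/m1.png

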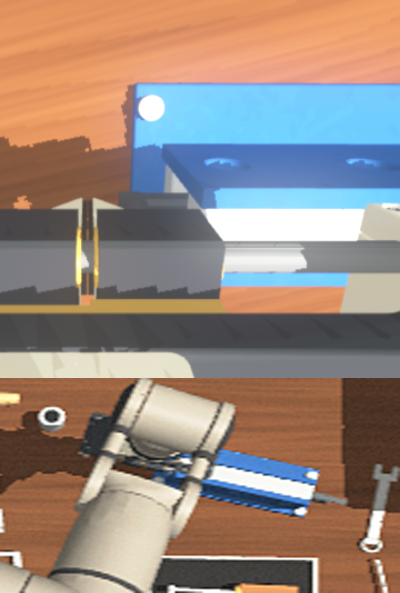

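step_arm --pt "0 1 0 0 0 0" --pt "0 2 0 0 0 0" --pt "0 3 0 0 0 0" --pt "0 4 0 0 0 0" --pt "0 4 0 0 0 0"

```text
time: 27.73
tool_pos: [658.1, -159.9, 109.0]
tcp_rot: [-3.141, 0.002, -0.239]
contact_force: [-0.9, 5.4, -1.6]
grip_width: 0.3
```

step_arm --pt "0 1 0 0 0 0" --pt "0 2 0 0 0 0" --pt "0 3 0 0 0 0" --pt "0 3 0 0 0 0"

```text
time: 28.07
tool_pos: [658.0, -160.0, 109.1]
tcp_rot: [-3.137, 0.002, -0.238]
contact_force: [1.7, 14.0, -1.7]
grip_width: 0.4
```

```bash
python3 - <<'E'
from h import *
P,R,o=pose(); r=down(YB); P=np.array([657,-163,109.5])+np.array([0,0,0])
q=np.array(br(30,180,109.5))
plan([(q,r),(q+[0,0,80],r),((535,0,220),down(1.658))],(P,r))
E
```

```text
[1.7, -29.5, -0.0, 0.0, 0.0, 0.0] -> [ 666. -135.  110.]
[0.0, 0.0, -80.0, 0.0, 0.0, 0.0] -> [ 666. -135.  190.]
[-39.7, -25.0, -7.6, -0.0, 0.0, -0.474] -> [ 633. -101.  197.]
[-23.9, -40.4, -7.6, 0.0, 0.0, -0.474] -> [600. -67. 205.]
[-2.8, -46.8, -7.6, -0.0, 0.0, -0.474] -> [568. -34. 212.]
[18.9, -43.0, -7.6, -0.0, 0.0, -0.474] -> [535.   0. 220.]
```

step_arm --pt "1 -15 0 0 0 0" --pt "1 -29.5 0 0 0 0" --pt "1 -29.5 -40 0 0 0" --pt "1 -29.5 -80 0 0 0" --pt "1 -29.5 -80 0 0 0" --fingers 70

```text
time: 28.48
tool_pos: [669.8, -135.3, 199.2]
tcp_rot: [3.139, -0.016, -0.238]
contact_force: [1.3, -0.8, 1.8]
grip_width: 29.2
```

step_arm --pt "-39.7 -25 -7.6 0 0 -0.474" --pt "-39.7 -25 -7.6 0 0 -0.474" --pt "-39.7 -25 -7.6 0 0 -0.474" --pt "-39.7 -25 -7.6 0 0 -0.474" --pt "-39.7 -25 -7.6 0 0 -0.474"

```text
time: 28.9
tool_pos: [633.5, -100.8, 197.9]
tcp_rot: [3.14, -0.001, 0.239]
contact_force: [-0.2, -0.7, 1.1]
grip_width: 62.5
```

step_arm --pt "-23.9 -40.4 -7.6 0 0 -0.474" --pt "-23.9 -40.4 -7.6 0 0 -0.474" --pt "-23.9 -40.4 -7.6 0 0 -0.474" --pt "-23.9 -40.4 -7.6 0 0 -0.474" --pt "-23.9 -40.4 -7.6 0 0 -0.474"

```text
time: 29.32
tool_pos: [600.8, -67.3, 205.3]
tcp_rot: [3.14, -0.0, 0.71]
contact_force: [-0.0, 0.2, 0.2]
grip_width: 69.7
```

step_arm --pt "-2.8 -46.8 -7.6 0 0 -0.474" --pt "-2.8 -46.8 -7.6 0 0 -0.474" --pt "-2.8 -46.8 -7.6 0 0 -0.474" --pt "-2.8 -46.8 -7.6 0 0 -0.474" --pt "-2.8 -46.8 -7.6 0 0 -0.474"

```text
time: 29.73
tool_pos: [568.2, -33.7, 212.7]
tcp_rot: [3.141, 0.0, 1.181]
contact_force: [-0.3, -0.9, -0.2]
grip_width: 69.8
```

step_arm --pt "18.9 -43 -7.6 0 0 -0.474" --pt "18.9 -43 -7.6 0 0 -0.474" --pt "18.9 -43 -7.6 0 0 -0.474" --pt "18.9 -43 -7.6 0 0 -0.474" --pt "18.9 -43 -7.6 0 0 -0.474"

```text
time: 30.15
tool_pos: [535.5, -0.0, 220.2]
tcp_rot: [3.141, 0.0, 1.654]
contact_force: [-0.1, 0.5, 0.8]
grip_width: 69.9
```

```bash
python3 - <<'E'
from h import *
P,R,o=pose(); print(P,o["tcp_rot"]); w=bot.capture("wrist"); np.savez("pn.npz",**w); save(w,"n1",(60,0,500,240),1.8)
print([([int(v) for v in d["rect"]],round(d["p"],2),p2w(w,d["rect"][:2],12)) for d in bot.boxes_of("pin1_c",w)])
E
```

```text
[ 5.35504632e+02 -2.04625746e-03  2.20177578e+02] [3.14100435e+00 4.80849374e-04 1.65359501e+00]
[([365, 67, 50, 134], 0.75, array([612.4, 127.7,  12. ]))]
```

View pics/n1.png

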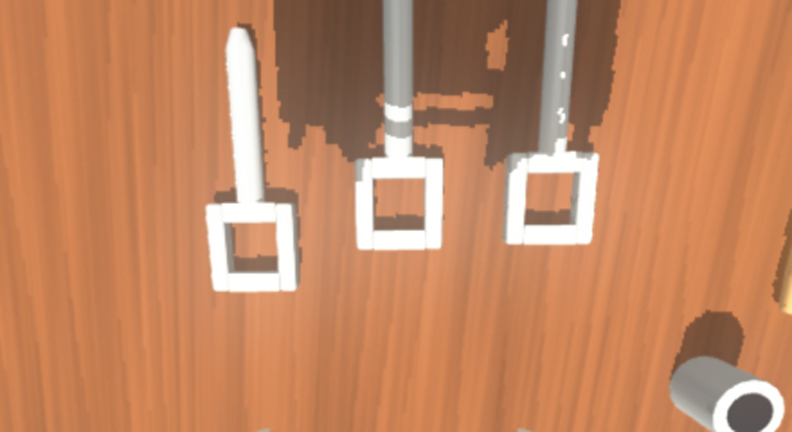

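```bash
python3 - <<'E'
from h import *
w=dict(np.load("pn.npz")); g=lambda u,v:(60+u/1.8,v/1.8)
for n,c,s,e in [("C",(253.5,247),(251,198),(239,32)),("B",(398.8,204),(398.5,155),(398,5)),("A",(550.5,198.5),(553.5,150),(561.5,5))]:
    a=p2w(w,g(*c),8); b=p2w(w,g(*s),8); f=p2w(w,g(*e),8)
    print(n,a,"yaw shaft",np.arctan2(*(f-b)[[1,0]]),"centre->",np.arctan2(*(f-a)[[1,0]]),np.linalg.norm(f-a))
E
```

```text
C [446.9  44.7   8. ] yaw shaft 1.6600931027501395 centre-> 1.6548086386023908 114.40349645006484
B [531.7  76.6   8. ] yaw shaft 1.6609765977254638 centre-> 1.661632830030542 102.52268041755444
A [620.   87.1   8. ] yaw shaft 1.6738779353175968 centre-> 1.6715660799421597 99.40427556196967
```

```bash
cat >> h.py <<'E'
T=0.2; S=20.3
def hc(c,yaw): 
    r=down(yaw,T); return np.array(c,float)-S*r.apply([0,0,1]), r
E
python3 - <<'E'
from h import *
P,R,o=pose(); print(P)
print("tool z",down(1.657,T).apply([0,0,1]))
e=plan([hc((446.9,44.7,70),1.657),hc((446.9,44.7,8),1.657)])
print("--lift & carry"); plan([hc((446.9,44.7,140),1.657),hc(br(-150,-80,140),YB),hc(br(-150,-80,60),YB)],e)
E
```

```text
[ 5.35543305e+02 -1.50934996e-01  2.20022213e+02]
tool z [-0.01710482  0.19793162 -0.98006658]
[47.6, -84.9, 130.1, 0.0011, 0.2003, -0.0079] -> [447.  41.  90.]
[-12.3, -0.0, 60.8, 0.0, 0.0, 0.0] -> [447.  41.  28.]
--lift & carry
[26.2, 0.0, -129.4, 0.0, 0.0, 0.0] -> [447.  41. 160.]
[-93.5, -13.7, -18.9, -0.0941, -0.0, 0.4643] -> [442. -55. 160.]
[-89.3, 31.3, -18.1, -0.0941, -0.0, 0.4643] -> [ 436. -152.  160.]
[-65.4, 69.4, -13.3, -0.0941, -0.0, 0.4643] -> [ 431. -248.  160.]
[-27.2, 92.2, -5.5, -0.0941, -0.0, 0.4643] -> [ 425. -344.  160.]
[-15.9, -0.0, 78.4, 0.0, -0.0, -0.0] -> [ 425. -344.   80.]
```

step_arm --pt "47.6 -84.9 130.1 0 0.2 -0.008" --pt "47.6 -84.9 130.1 0 0.2 -0.008" --pt "47.6 -84.9 130.1 0 0.2 -0.008" --pt "47.6 -84.9 130.1 0 0.2 -0.008" --pt "47.6 -84.9 130.1 0 0.2 -0.008"

```text
time: 30.67
tool_pos: [438.9, 41.8, 85.1]
tcp_rot: [-3.127, -0.204, 1.656]
contact_force: [-1.2, 0.5, -0.4]
grip_width: 70.0
```

step_arm --pt "0 0 0 0 0 0" --pt "0 0 0 0 0 0" --pt "0 0 0 0 0 0"

```text
time: 30.92
tool_pos: [448.8, 39.5, 91.1]
tcp_rot: [3.137, -0.199, 1.663]
contact_force: [-1.5, 0.7, -0.8]
grip_width: 69.9
```

```bash
python3 - <<'E'
from h import *
P,R,o=pose(); print(P,o["tcp_rot"]); w=bot.capture("wrist"); save(w,"o1")
print([([int(v) for v in d["rect"]],round(d["p"],2),p2w(w,d["rect"][:2],12)) for d in bot.boxes_of("pin1_c",w)])
plan([hc((446.9,44.7,8),1.657)])
for c in [(446.9,44.7,8)]: print(w2p(w,c))
E
```

```text
[448.82170343  39.53658599  91.06520055] [ 3.13739695 -0.19871488  1.66330407]
[([517, 135, 85, 197], 0.63, array([609.7, 133. ,  12. ]))]
[-11.4, -1.2, 62.0, 0.0024, 0.0011, 0.007] -> [447.  41.  28.]
[277.2 236.5]
```

step_arm --pt "-4 -0.5 20 0 0 0" --pt "-8 -0.5 40 0 0 0" --pt "-10 -0.5 52 0 0 0" --pt "-12 -0.5 61 0 0 0" --pt "-12 -0.5 61 0 0 0"

```text
time: 31.43
tool_pos: [446.7, 40.3, 27.1]
tcp_rot: [3.141, -0.2, 1.664]
contact_force: [0.0, -0.2, 0.4]
grip_width: 70.0
```

step_arm --pt "0 0 0 0 0 0" --pt "0 0 0 0 0 0" --pt "0 0 0 0 0 0"

```text
time: 31.68
tool_pos: [446.7, 40.3, 28.5]
tcp_rot: [3.139, -0.2, 1.665]
contact_force: [0.5, 0.3, 0.6]
grip_width: 69.9
```

step_arm --pt "0 0 0 0 0 0" --pt "0 0 0 0 0 0" --pt "0 0 0 0 0 0" --pt "0 0 0 0 0 0" --pt "0 0 0 0 0 0" --fingers 35

```text
time: 32.1
tool_pos: [446.5, 40.3, 28.0]
tcp_rot: [3.14, -0.2, 1.665]
contact_force: [0.0, -0.7, 3.7]
grip_width: 50.1
```

```bash
python3 - <<'E'
from h import *
P,R,o=pose(); print(P,o["tcp_rot"],o["contact_force"],o["grip_width"])
e=(P,R)
plan([hc((446.9,44.7,140),1.657),hc(br(-150,-80,140),YB),hc(br(-150,-80,60),YB)],e)
E
```

```text
[446.49540859  40.34786336  27.99888801] [ 3.13989367 -0.19963552  1.66507875] [ 0.0275075  -0.68253042  3.70839134] 50.075508930401
[26.4, 1.0, -129.2, 0.0001, 0.0004, 0.0079] -> [447.  41. 160.]
[-93.5, -13.7, -18.9, -0.0941, -0.0, 0.4643] -> [442. -55. 160.]
[-89.3, 31.3, -18.1, -0.0941, -0.0, 0.4643] -> [ 436. -152.  160.]
[-65.4, 69.4, -13.3, -0.0941, 0.0, 0.4643] -> [ 431. -248.  160.]
[-27.2, 92.2, -5.5, -0.0941, -0.0, 0.4643] -> [ 425. -344.  160.]
[-15.9, -0.0, 78.4, 0.0, 0.0, -0.0] -> [ 425. -344.   80.]
```

step_arm --pt "4 0 -20 0 0 0" --pt "8 0 -40 0 0 0" --pt "14 0 -70 0 0 0" --pt "20 0.5 -100 0 0 0" --pt "26.3 0.5 -129 0 0 0.008"

```text
time: 32.52
tool_pos: [445.9, 40.6, 160.5]
tcp_rot: [-3.139, -0.2, 1.656]
contact_force: [0.4, -0.4, -1.8]
grip_width: 49.6
```

step_arm --pt "-93.5 -13.7 -18.9 -0.094 0 0.464" --pt "-93.5 -13.7 -18.9 -0.094 0 0.464" --pt "-93.5 -13.7 -18.9 -0.094 0 0.464" --pt "-93.5 -13.7 -18.9 -0.094 0 0.464" --pt "-93.5 -13.7 -18.9 -0.094 0 0.464"

```text
time: 32.93
tool_pos: [440.2, -56.3, 159.1]
tcp_rot: [-3.14, -0.2, 1.178]
contact_force: [-0.3, 0.4, -1.4]
grip_width: 49.9
```

step_arm --pt "-89.3 31.3 -18.1 -0.094 0 0.464" --pt "-89.3 31.3 -18.1 -0.094 0 0.464" --pt "-89.3 31.3 -18.1 -0.094 0 0.464" --pt "-89.3 31.3 -18.1 -0.094 0 0.464" --pt "-89.3 31.3 -18.1 -0.094 0 0.464"

```text
time: 33.35
tool_pos: [435.0, -151.7, 159.0]
tcp_rot: [-3.14, -0.199, 0.708]
contact_force: [0.4, -0.1, -1.0]
grip_width: 49.8
```

step_arm --pt "-65.4 69.4 -13.3 -0.094 0 0.464" --pt "-65.4 69.4 -13.3 -0.094 0 0.464" --pt "-65.4 69.4 -13.3 -0.094 0 0.464" --pt "-65.4 69.4 -13.3 -0.094 0 0.464" --pt "-65.4 69.4 -13.3 -0.094 0 0.464"

```text
time: 33.77
tool_pos: [430.0, -247.3, 159.0]
tcp_rot: [-3.14, -0.198, 0.238]
contact_force: [-0.4, 0.2, -1.9]
grip_width: 49.8
```

step_arm --pt "-27.2 92.2 -5.5 -0.094 0 0.464" --pt "-27.2 92.2 -5.5 -0.094 0 0.464" --pt "-27.2 92.2 -5.5 -0.094 0 0.464" --pt "-27.2 92.2 -5.5 -0.094 0 0.464" --pt "-27.2 92.2 -5.5 -0.094 0 0.464"

```text
time: 34.18
tool_pos: [425.0, -343.0, 158.9]
tcp_rot: [-3.141, -0.197, -0.233]
contact_force: [-0.0, 1.7, -1.9]
grip_width: 49.6
```

step_arm --pt "0 0 0 0 0 0" --pt "0 0 0 0 0 0" --pt "0 0 0 0 0 0"

```text
time: 34.43
tool_pos: [425.2, -343.1, 159.4]
tcp_rot: [3.142, -0.199, -0.232]
contact_force: [0.3, -0.4, -1.3]
grip_width: 49.5
```

```bash
python3 - <<'E'
from h import *
P,R,o=pose(); print(P,o["tcp_rot"],o["contact_force"],o["grip_width"])
e=(P,R)
w=bot.capture("wrist"); np.savez("pp.npz",**w); save(w,"p1")
plan([hc(br(-150,-80,60),YB),hc(br(-122,-80,60),YB)],e)
E
```

```text
[ 425.18320813 -343.134444    159.39236746] [ 3.14150351 -0.19866078 -0.23158843] [ 0.2538761  -0.41117836 -1.30199482] 49.47758172661123
[-15.2, 0.8, 78.0, -0.0012, 0.0013, 0.0063] -> [ 425. -344.   80.]
[27.4, 0.0, 5.6, -0.0, 0.0, 0.0] -> [ 453. -351.   80.]
```

View pics/p1.png

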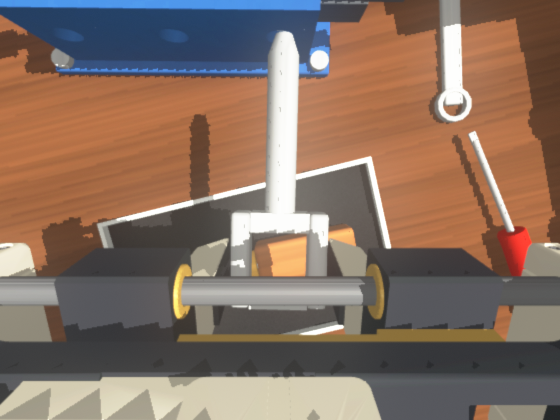

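```bash
python3 - <<'E'
from h import *
w=dict(np.load("pp.npz")); P=np.array([425.18,-343.13,159.39]); yaw=-0.2316; r=down(yaw,0.1987)
c=P+S*r.apply([0,0,1]); xd=np.array([np.cos(yaw),np.sin(yaw),0])
print(c)
for pit in (-.1,-.05,0,.05,.1):
    v=np.array([xd[0]*np.cos(pit),xd[1]*np.cos(pit),np.sin(pit)])
    n=np.array([-np.sin(yaw),np.cos(yaw),0]); m=c+60*v; 
    print(pit,"tip",w2p(w,c+115*v),"h/shaft junction",w2p(w,c+25*v), "width@60",np.linalg.norm(w2p(w,m+8*n)-w2p(w,m-8*n)))
g=w["color"].astype(float)
for rr in (45,60,90,120,150,180,200):
    row=g[rr]; s=row.min(1); a=np.where(s[240:330]>95)[0]; print(rr,a[0]+240 if len(a) else None,a[-1]+240 if len(a) else None)
E
```

```text
[ 429.08013149 -344.04977469  139.4894224 ]
-0.1 tip [277.9  46.4] h/shaft junction [277.9 211.9] width@60 29.599999999999966
-0.05 tip [277.9  41. ] h/shaft junction [277.9 212. ] width@60 30.099999999999966
0 tip [277.9  35.6] h/shaft junction [277.9 212.2] width@60 30.69999999999999
0.05 tip [277.9  30.5] h/shaft junction [277.9 212.5] width@60 31.19999999999999
0.1 tip [277.9  25.7] h/shaft junction [277.9 212.9] width@60 31.80000000000001
45 272 296
60 268 329
90 266 310
120 266 312
150 265 313
180 251 329
200 240 329
```

```bash
python3 - <<'E'
from h import *
P,R,o=pose()
Y=YB+0.023
e=plan([hc(br(-150,-79.5,60),Y)]); 
e=plan([hc(br(-105,-79.5,60),Y)],e); e=plan([hc(br(-25,-79.5,60),Y)],e)
E
```

```text
[-15.2, 0.2, 78.1, 0.0038, 0.0011, -0.0174] -> [ 426. -344.   80.]
[44.1, 1.0, 8.9, 0.0, -0.0, -0.0] -> [ 469. -354.   80.]
[78.4, 1.8, 15.9, 0.0, 0.0, 0.0] -> [ 547. -373.   80.]
```

step_arm --pt "-4 0 20 0.004 0 -0.017" --pt "-8 0 40 0.004 0 -0.017" --pt "-12 0 60 0.004 0 -0.017" --pt "-15.2 0.2 78 0.004 0.001 -0.017" --pt "-15.2 0.2 78 0.004 0.001 -0.017"

```text
time: 34.9
tool_pos: [424.0, -342.4, 76.8]
tcp_rot: [-3.137, -0.195, -0.218]
contact_force: [0.2, 0.6, -1.3]
grip_width: 50.0
```

step_arm --pt "0 0 0 0 0 0" --pt "0 0 0 0 0 0" --pt "0 0 0 0 0 0"

```text
time: 35.15
tool_pos: [426.0, -345.0, 81.4]
tcp_rot: [3.14, -0.202, -0.219]
contact_force: [-0.5, 0.0, -0.8]
grip_width: 49.8
```

```bash
python3 - <<'E'
from h import *
P,R,o=pose(); print(P,o["tcp_rot"])
c=P+S*R.apply([0,0,1]); d=c[:2]-H0; print("handle in bracket",d@XB,d@YBv,c[2])
w=bot.capture("wrist"); np.savez("pq.npz",**w)
yaw=o["tcp_rot"][2]-0.023; xd=np.array([np.cos(yaw),np.sin(yaw),0])
print("tip pred",w2p(w,c+115*xd),"junction",w2p(w,c+25*xd),"hole",w2p(w,br(0,-80,60)))
e=plan([hc(br(-105,-79.5,60),YB+.023)]); 
g=w["color"].astype(float)
for rr in range(20,110,10): 
    s=g[rr].min(1)[240:330]; print(rr,s[::4].astype(int))
E
```

```text
[ 425.99925462 -344.97950421   81.36421685] [ 3.14033976 -0.20211651 -0.21852098]
handle in bracket -149.2474604452668 -80.7504978859675 61.477461352264214
tip pred [283.1  36.1] junction [278.9 212.2] hole [282.2 -33. ]
[43.1, -0.4, 10.3, 0.002, -0.0022, -0.0035] -> [ 469. -354.   80.]
20 [ 48  49  49  50  49  50  51  51  52  51  53  53  55  54  55  55  55  57
  57  58  67 235 242]
30 [ 54  56  72  79  61  63  75  80  82  82  88 100  87  84  84  85  85  87
  87  85  66  84 105]
40 [ 61  60  61  58  59  59  60  61  69 160 217 233 236 226  62  64  64  64
  65  65  65  66  65]
50 [ 73  74  74  76  76  77  77  79 141 192 223 231 237 243 223  84  83  84
  83  83  82  80  78]
60 [ 74  74  75  75  77  78  80 103 147 197 225 232 238 243 233  81  79  80
  80  79  78  77  76]
70 [ 72  70  72  72  74  76  78 106 151 201 224 233 241 243 232  83  81  80
  79  78  78  78  76]
80 [ 71  72  73  74  76  77  78 109 156 204 229 234 242 243 229  82  82  82
  81  79  77  75  72]
90 [ 51  69  71  73  75  77  79 110 160 209 230 235 244 242 227  80  80  79
  79  79  77  76  76]
100 [ 50  51  70  72  73  74  78 114 164 212 233 236 245 242 224  84  83  81
  80  80  79  78  77]
```

step_arm --pt "9 0.2 1.9 0 0 0" --pt "18 0.4 3.8 0 0 0" --pt "27 0.6 5.7 0 0 0" --pt "36 0.8 7.5 0 0 0" --pt "44 0.9 9.2 0 0 0"

```text
time: 35.62
tool_pos: [470.5, -355.4, 79.8]
tcp_rot: [3.142, -0.201, -0.219]
contact_force: [-1.1, 0.3, -1.9]
grip_width: 49.5
```

step_arm --pt "6 0.1 1.2 0 0 0" --pt "12 0.2 2.4 0 0 0" --pt "18 0.4 3.6 0 0 0" --pt "24 0.5 4.8 0 0 0" --pt "30 0.6 6.1 0 0 0"

```text
time: 36.03
tool_pos: [499.3, -362.4, 79.6]
tcp_rot: [-3.141, -0.2, -0.219]
contact_force: [0.6, 0.0, -1.6]
grip_width: 49.9
```

```bash
python3 - <<'E'
from h import *
P,R,o=pose(); print(P,o["tcp_rot"],o["contact_force"],o["moment"],o["grip_width"])
c=P+S*R.apply([0,0,1]); d=c[:2]-H0; print("handle in bracket",d@XB,d@YBv,c[2])
E
```

```text
[ 499.27716535 -362.39825881   79.60750174] [-3.14116439 -0.19995645 -0.21949538] [ 0.58015369  0.01103972 -1.63139385] [ 0.05865141  0.2290146  -0.01221276] 49.89051220374123
handle in bracket -73.97204895897707 -80.37292487926146 59.71197643078978
```

step_arm --pt "9 0.2 1.8 0 0 0" --pt "18 0.4 3.6 0 0 0" --pt "27 0.6 5.4 0 0 0" --pt "35 0.8 7.1 0 0 0" --pt "43 1 8.7 0 0 0"

```text
time: 36.45
tool_pos: [542.2, -373.0, 79.6]
tcp_rot: [-3.141, -0.2, -0.219]
contact_force: [0.3, 1.0, -1.1]
grip_width: 49.8
```

step_arm --pt "1.5 0 0.3 0 0 0" --pt "3 0.1 0.6 0 0 0" --pt "4.5 0.1 0.9 0 0 0" --pt "6 0.1 1.2 0 0 0" --pt "6 0.1 1.2 0 0 0"

```text
time: 36.87
tool_pos: [545.2, -373.6, 79.3]
tcp_rot: [-3.14, -0.195, -0.219]
contact_force: [-8.0, 2.1, 2.7]
grip_width: 50.0
```

```bash
python3 - <<'E'
from h import *
P,R,o=pose(); print(P,o["tcp_rot"],o["contact_force"],o["moment"],o["grip_width"])
c=P+S*R.apply([0,0,1]); d=c[:2]-H0; print("handle in bracket",d@XB,d@YBv,c[2])
E
```

```text
[ 545.22817318 -373.62853524   79.25925536] [-3.13992902 -0.19534126 -0.21940206] [-7.95480727  2.07178107  2.74109708] [ 0.26296921  1.41876845 -0.04414295] 49.98664671915738
handle in bracket -26.761017696856623 -80.42950909817868 59.34535869736588
```

step_arm --pt "0 0 0 0 0 0" --pt "0 0 0 0 0 0" --pt "0 0 0 0 0 0" --pt "0 0 0 0 0 0" --fingers 63

```text
time: 37.2
tool_pos: [547.6, -374.4, 80.1]
tcp_rot: [3.142, -0.201, -0.219]
contact_force: [0.0, -0.5, -0.0]
grip_width: 62.9
```

step_arm --pt "0 0 -15 0 0 0" --pt "0 0 -35 0 0 0" --pt "0 0 -65 0 0 0" --pt "0 0 -100 0 0 0" --pt "0 0 -130 0 0 0"

```text
time: 37.62
tool_pos: [522.0, -368.6, 209.0]
tcp_rot: [3.141, -0.201, -0.219]
contact_force: [-0.0, -1.1, 0.6]
grip_width: 63.0
```

```bash
python3 - <<'E'
from h import *
P,R,o=pose(); print(P,o["tcp_rot"],o["contact_force"],o["grip_width"])
e=plan([((535.5,0,220),down(1.656))])
E
```

```text
[ 521.99065119 -368.60363196  209.0360939 ] [ 3.14146612 -0.20090952 -0.21923516] [-0.0335772  -1.09908092  0.61603009] 63.03564267762307
[-15.9, -90.7, -6.0, 0.0471, -0.0345, -0.467] -> [ 525. -276.  212.]
[26.6, -88.3, -1.9, 0.0471, -0.0345, -0.467] -> [ 529. -184.  215.]
[63.5, -66.9, 0.2, 0.0471, -0.0345, -0.467] -> [532. -92. 217.]
[86.8, -31.2, -0.1, 0.0471, -0.0345, -0.467] -> [536.   0. 220.]
```

step_arm --pt "-15.9 -90.7 -6 0.047 -0.0345 -0.467" --pt "-15.9 -90.7 -6 0.047 -0.0345 -0.467" --pt "-15.9 -90.7 -6 0.047 -0.0345 -0.467" --pt "-15.9 -90.7 -6 0.047 -0.0345 -0.467" --pt "-15.9 -90.7 -6 0.047 -0.0345 -0.467" --fingers 70

```text
time: 38.03
tool_pos: [526.1, -275.7, 210.5]
tcp_rot: [3.103, -0.157, 0.26]
contact_force: [-0.1, -0.1, 0.9]
grip_width: 70.1
```

step_arm --pt "26.6 -88.3 -1.9 0.047 -0.0345 -0.467" --pt "26.6 -88.3 -1.9 0.047 -0.0345 -0.467" --pt "26.6 -88.3 -1.9 0.047 -0.0345 -0.467" --pt "26.6 -88.3 -1.9 0.047 -0.0345 -0.467" --pt "26.6 -88.3 -1.9 0.047 -0.0345 -0.467"

```text
time: 38.45
tool_pos: [529.4, -183.9, 212.8]
tcp_rot: [3.09, -0.1, 0.725]
contact_force: [0.7, 0.0, 0.3]
grip_width: 69.9
```

step_arm --pt "63.5 -66.9 0.2 0.047 -0.0345 -0.467" --pt "63.5 -66.9 0.2 0.047 -0.0345 -0.467" --pt "63.5 -66.9 0.2 0.047 -0.0345 -0.467" --pt "63.5 -66.9 0.2 0.047 -0.0345 -0.467" --pt "63.5 -66.9 0.2 0.047 -0.0345 -0.467"

```text
time: 38.87
tool_pos: [532.8, -92.0, 215.4]
tcp_rot: [3.104, -0.044, 1.189]
contact_force: [0.3, -0.2, 0.4]
grip_width: 70.1
```

step_arm --pt "86.8 -31.2 -0.1 0.047 -0.0345 -0.467" --pt "86.8 -31.2 -0.1 0.047 -0.0345 -0.467" --pt "86.8 -31.2 -0.1 0.047 -0.0345 -0.467" --pt "86.8 -31.2 -0.1 0.047 -0.0345 -0.467" --pt "86.8 -31.2 -0.1 0.047 -0.0345 -0.467"

```text
time: 39.28
tool_pos: [536.1, -0.0, 218.0]
tcp_rot: [3.141, -0.0, 1.653]
contact_force: [0.5, 0.6, -0.0]
grip_width: 69.8
```

step_arm --pt "0 0 0 0 0 0" --pt "0 0 0 0 0 0"

```text
time: 39.45
tool_pos: [535.7, -1.1, 218.1]
tcp_rot: [3.142, -0.001, 1.648]
contact_force: [-0.2, -0.2, 0.5]
grip_width: 69.9
```

```bash
cat >> h.py <<'E'
def edges(w,c,yaw):
    "find handle centre/yaw near the guess: maximise overlap of the handle outline model with bright steel"
    from scipy.optimize import minimize
    im=w["color"].astype(float); steel=cv2.GaussianBlur(np.clip((im[:,:,2]-0.55*im[:,:,0])/40,-1,1).astype(np.float32),(0,0),1.2)
    u=np.linspace(-24,24,25); X,Y=np.meshgrid(u,u); fr=(np.abs(X)>15.5)|(np.abs(Y)>15.5); X,Y=X.ravel(),Y.ravel(); wt=np.where(fr.ravel(),1.,-1.5)
    b=np.arange(-30,31,2.); ob=[(s*30,v) for s in (-1,1) for v in b]+[(-30,v) for v in b]
    X=np.r_[X,[o[0] for o in ob if o[0]<25]]; Y=np.r_[Y,[o[1] for o in ob if o[0]<25]]; wt=np.r_[wt,-np.ones(len(X)-len(wt))]
    Rm=np.array(w["R"]);t=np.array(w["t"])
    def f(p):
        cs,sn=np.cos(p[2]/50),np.sin(p[2]/50)
        W=np.c_[p[0]+cs*X-sn*Y,p[1]+sn*X+cs*Y,np.full(len(X),12.)]@Rm.T+t
        uv=np.float32(np.c_[w["fx"]*W[:,0]/W[:,2]+w["cx"],w["fy"]*W[:,1]/W[:,2]+w["cy"]])
        return -float((cv2.remap(steel,uv[:,:1],uv[:,1:],cv2.INTER_LINEAR)[:,0]*wt).mean())
    best=min((minimize(f,[c[0]+dx,c[1]+dy,yaw*50],method="Nelder-Mead",options=dict(initial_simplex=[[c[0]+dx,c[1]+dy,yaw*50],[c[0]+dx+6,c[1]+dy,yaw*50],[c[0]+dx,c[1]+dy+6,yaw*50],[c[0]+dx,c[1]+dy,yaw*50+4]])) for dx in (-8,0,8) for dy in (-8,0,8)),key=lambda r:r.fun)
    return best.x[:2].round(1),round(best.x[2]/50,3),round(best.fun,3)
E
python3 - <<'E'
from h import *
P,R,o=pose(); print(P,o["tcp_rot"])
w=bot.capture("wrist"); old=dict(np.load("pn.npz")); np.savez("pr.npz",**w)
for n,c,y in [("C",(446.9,44.7),1.657),("B",(531.7,76.6),1.661),("A",(620,87.1),1.672)]: print(n,"old",edges(old,c,y),"new",edges(w,c,y))
print([([int(v) for v in d["rect"]],round(d["p"],2),p2w(w,d["rect"][:2],12)) for d in bot.boxes_of("pin1_c",w)])
save(w,"r1",(60,0,500,240),1.8)
E
```

```text
[535.7352239   -1.13305062 218.05373572] [ 3.14152141e+00 -6.04315534e-04  1.64849491e+00]
C old (array([447.5,  45.2]), np.float64(1.654), np.float64(-0.507)) new (array([490. ,  81.9]), np.float64(-0.014), np.float64(-0.225))
B old (array([531.2,  76.9]), np.float64(1.669), np.float64(-0.538)) new (array([531.2,  76.9]), np.float64(1.664), np.float64(-0.478))
A old (array([617.9,  87. ]), np.float64(1.654), np.float64(-0.563)) new (array([617.8,  87.1]), np.float64(1.664), np.float64(-0.543))
[([368, 65, 53, 130], 0.84, array([614.8, 128.4,  12. ]))]
```

```bash
python3 - <<'E'
from h import *
e=plan([hc((531.4,76.7,70),1.664),hc((531.4,76.7,8),1.664)])
E
```

```text
[73.8, 2.0, 128.3, 0.0013, 0.1994, -0.0133] -> [532.  73.  90.]
[-12.3, -0.0, 60.8, -0.0, -0.0, -0.0] -> [532.  73.  28.]
```

step_arm --pt "25 0.6 40 0 0.1 -0.007" --pt "50 1.3 80 0 0.15 -0.01" --pt "65 1.7 110 0 0.199 -0.013" --pt "73.8 2 128 0 0.199 -0.013" --pt "73.8 2 128 0 0.199 -0.013"

```text
time: 39.97
tool_pos: [528.2, 74.4, 85.9]
tcp_rot: [-3.133, -0.202, 1.665]
contact_force: [-0.9, 0.2, -0.4]
grip_width: 70.0
```

step_arm --pt "0 0 0 0 0 0" --pt "0 0 0 0 0 0" --pt "0 0 0 0 0 0" --pt "0 0 0 0 0 0"

```text
time: 40.3
tool_pos: [532.5, 73.0, 92.0]
tcp_rot: [3.137, -0.199, 1.669]
contact_force: [0.3, 1.1, 0.2]
grip_width: 69.7
```

```bash
python3 - <<'E'
from h import *
P,R,o=pose(); print(P,o["tcp_rot"])
e=plan([hc((531.4,76.7,8),1.664)])
E
```

```text
[532.51853684  73.02022154  92.00762413] [ 3.13709893 -0.19857036  1.66854647]
[-12.9, -1.1, 62.8, 0.0036, 0.0014, 0.0045] -> [532.  73.  28.]
```

step_arm --pt "-4 -0.5 20 0 0 0" --pt "-8 -0.5 40 0 0 0" --pt "-11 -0.5 54 0 0 0" --pt "-12.5 -0.5 61.5 0 0 0.003" --pt "-12.5 -0.5 61.5 0 0 0.003"

```text
time: 40.72
tool_pos: [531.0, 73.3, 27.2]
tcp_rot: [3.142, -0.199, 1.665]
contact_force: [0.9, 0.1, 0.1]
grip_width: 69.7
```

step_arm --pt "0 0 0 0 0 0" --pt "0 0 0 0 0 0" --pt "0 0 0 0 0 0" --pt "0 0 0 0 0 0"

```text
time: 41.05
tool_pos: [531.3, 73.5, 28.3]
tcp_rot: [3.14, -0.199, 1.666]
contact_force: [0.5, 0.1, -0.3]
grip_width: 70.1
```

step_arm --pt "0 0 0 0 0 0" --pt "0 0 0 0 0 0" --pt "0 0 0 0 0 0" --pt "0 0 0 0 0 0" --pt "0 0 0 0 0 0" --fingers 35

```text
time: 41.47
tool_pos: [531.1, 73.5, 27.6]
tcp_rot: [3.141, -0.199, 1.666]
contact_force: [0.2, -0.4, 1.0]
grip_width: 49.7
```

```bash
python3 - <<'E'
from h import *
P,R,o=pose(); print(P,o["tcp_rot"],o["contact_force"],o["grip_width"])
Y=YB+.023; e=plan([hc((531.4,76.7,140),1.664),hc(br(-150,0.5,140),Y)])
E
```

```text
[531.13667855  73.52750125  27.59970703] [ 3.14072904 -0.19931542  1.66596912] [ 0.23687634 -0.43033282  1.00654813] 49.74864316724207
[25.3, 0.7, -129.9, 0.0005, 0.0007, 0.0019] -> [532.  73. 160.]
[-80.6, -29.6, -16.3, -0.0933, -0.0, 0.4604] -> [510. -12. 160.]
[-85.0, 10.8, -17.2, -0.0933, -0.0, 0.4604] -> [488. -97. 160.]
[-71.0, 48.9, -14.4, -0.0933, -0.0, 0.4604] -> [ 466. -181.  160.]
[-41.6, 76.4, -8.4, -0.0933, -0.0, 0.4604] -> [ 444. -266.  160.]
```

step_arm --pt "4 0 -20 0 0 0" --pt "8 0 -40 0 0 0" --pt "14 0 -70 0 0 0" --pt "20 0.5 -100 0 0 0" --pt "25.3 0.7 -130 0 0 0.002"

```text
time: 41.88
tool_pos: [531.0, 72.7, 160.8]
tcp_rot: [-3.14, -0.199, 1.664]
contact_force: [0.7, 0.0, -1.8]
grip_width: 49.9
```

step_arm --pt "-80.6 -29.6 -16.3 -0.093 0 0.46" --pt "-80.6 -29.6 -16.3 -0.093 0 0.46" --pt "-80.6 -29.6 -16.3 -0.093 0 0.46" --pt "-80.6 -29.6 -16.3 -0.093 0 0.46" --pt "-80.6 -29.6 -16.3 -0.093 0 0.46"

```text
time: 42.3
tool_pos: [508.9, -12.6, 159.8]
tcp_rot: [-3.14, -0.199, 1.189]
contact_force: [0.1, 0.2, -2.1]
grip_width: 49.5
```

step_arm --pt "-85 10.8 -17.2 -0.093 0 0.46" --pt "-85 10.8 -17.2 -0.093 0 0.46" --pt "-85 10.8 -17.2 -0.093 0 0.46" --pt "-85 10.8 -17.2 -0.093 0 0.46" --pt "-85 10.8 -17.2 -0.093 0 0.46"

```text
time: 42.72
tool_pos: [487.4, -96.6, 159.7]
tcp_rot: [-3.141, -0.199, 0.724]
contact_force: [0.4, 0.6, -1.3]
grip_width: 49.5
```

step_arm --pt "-71 48.9 -14.4 -0.093 0 0.46" --pt "-71 48.9 -14.4 -0.093 0 0.46" --pt "-71 48.9 -14.4 -0.093 0 0.46" --pt "-71 48.9 -14.4 -0.093 0 0.46" --pt "-71 48.9 -14.4 -0.093 0 0.46"

```text
time: 43.13
tool_pos: [465.9, -180.8, 159.7]
tcp_rot: [-3.141, -0.198, 0.258]
contact_force: [-0.3, 0.3, -1.8]
grip_width: 49.7
```

step_arm --pt "-41.6 76.4 -8.4 -0.093 0 0.46" --pt "-41.6 76.4 -8.4 -0.093 0 0.46" --pt "-41.6 76.4 -8.4 -0.093 0 0.46" --pt "-41.6 76.4 -8.4 -0.093 0 0.46" --pt "-41.6 76.4 -8.4 -0.093 0 0.46"

```text
time: 43.55
tool_pos: [444.6, -265.2, 159.6]
tcp_rot: [-3.141, -0.198, -0.21]
contact_force: [-0.1, 0.9, -1.8]
grip_width: 50.0
```

step_arm --pt "0 0 0 0 0 0" --pt "0 0 0 0 0 0" --pt "0 0 0 0 0 0" --pt "0 0 0 0 0 0"

```text
time: 43.88
tool_pos: [444.7, -265.4, 160.0]
tcp_rot: [3.141, -0.199, -0.21]
contact_force: [0.1, -0.2, -2.1]
grip_width: 49.8
```

```bash
cat >> h.py <<'E'
def held(w,P,R,yaw):
    "shaft centre columns of the held pin vs prediction for an aligned pin"
    c=P+S*R.apply([0,0,1]); xd=np.array([np.cos(yaw),np.sin(yaw),0])
    g=w["color"].astype(float).min(2)
    for a in (40,60,80,95):
        uv=w2p(w,c+a*xd); r=int(round(uv[1])); s=g[r-1:r+2].mean(0); k=int(round(uv[0]))
        d=cv2.GaussianBlur(s[None],(5,1),0)[0]; gr=np.diff(d)
        L=k-30+np.argmax(gr[k-30:k]); Rr=k+np.argmin(gr[k:k+30])
        print("x",a,"pred",uv,"edges",L+.5,Rr+.5,"off px",round((L+Rr)/2+.5-uv[0],1),"width",Rr-L)
    print("tip pred",w2p(w,c+115*xd)); k=int(w2p(w,c+115*xd)[0])
    print("tip col profile",[(r,int(g[r,k-3:k+4].mean())) for r in range(14,60,3)])
E
python3 - <<'E'
from h import *
P,R,o=pose(); print(P,o["tcp_rot"],o["grip_width"])
w=bot.capture("wrist"); np.savez("ps.npz",**w); held(w,P,R,o["tcp_rot"][2])
print("pin C for reference"); held(dict(np.load("pp.npz")),np.array([425.18,-343.13,159.39]),down(-.2316,.1987),-.2316)
e=plan([hc(br(-150,0.5,60),YB+.023)])
E
```

```text
[ 444.71965441 -265.44407364  159.98135812] [ 3.14146448 -0.19924517 -0.21006733] 49.767623278565836
x 40 pred [277.9 183.9] edges 264.5 294.5 off px 1.6 width 30
x 60 pred [277.9 145.4] edges 265.5 295.5 off px 2.6 width 30
x 80 pred [277.9 106.2] edges 266.5 296.5 off px 3.6 width 30
x 95 pred [277.9  76.3] edges 266.5 296.5 off px 3.6 width 30
tip pred [278.   35.7]
tip col profile [(14, 43), (17, 43), (20, 45), (23, 46), (26, 47), (29, 48), (32, 53), (35, 165), (38, 196), (41, 205), (44, 212), (47, 216), (50, 220), (53, 221), (56, 222), (59, 222)]
pin C for reference
x 40 pred [277.9 183.8] edges 251.5 295.5 off px -4.4 width 44
x 60 pred [277.9 145.4] edges 266.5 296.5 off px 3.6 width 30
x 80 pred [277.9 106.2] edges 267.5 297.5 off px 4.6 width 30
x 95 pred [277.9  76.3] edges 267.5 298.5 off px 5.1 width 31
tip pred [277.9  35.6]
tip col profile [(14, 51), (17, 52), (20, 54), (23, 55), (26, 57), (29, 61), (32, 114), (35, 159), (38, 179), (41, 194), (44, 204), (47, 212), (50, 216), (53, 216), (56, 219), (59, 220)]
[-16.0, 0.4, 78.5, -0.0007, 0.0006, 0.004] -> [ 444. -266.   80.]
```

step_arm --pt "-4 0 20 0 0 0.003" --pt "-8 0 40 0 0 0.003" --pt "-12 0.2 60 0 0 0.003" --pt "-16 0.4 78.3 0 0 0.003" --pt "-16 0.4 78.3 0 0 0.003"

```text
time: 44.35
tool_pos: [442.6, -264.7, 76.9]
tcp_rot: [-3.138, -0.194, -0.216]
contact_force: [-2.4, 0.5, -2.1]
grip_width: 49.7
```

step_arm --pt "0 0 0 0 0 0" --pt "0 0 0 0 0 0" --pt "0 0 0 0 0 0" --pt "0 0 0 0 0 0"

```text
time: 44.68
tool_pos: [444.8, -266.7, 81.3]
tcp_rot: [3.141, -0.202, -0.216]
contact_force: [0.4, 0.0, -1.9]
grip_width: 49.7
```

```bash
python3 - <<'E'
from h import *
P,R,o=pose(); print(P,o["tcp_rot"])
c=P+S*R.apply([0,0,1]); d=c[:2]-H0; print("handle in bracket",d@XB,d@YBv,c[2])
e=plan([hc(br(-105,0,60),YB+.023)]); e=plan([hc(br(-75,0,60),YB+.023)],e);e=plan([hc(br(-32,0,60),YB+.023)],e)
E
```

```text
[ 444.84451652 -266.70640473   81.31821161] [ 3.14087715 -0.20154806 -0.21588272]
handle in bracket -149.3987424508664 -0.21944897603099633 61.4291323317273
[43.2, 0.8, 10.3, 0.0009, -0.0015, -0.0009] -> [ 488. -277.   80.]
[29.4, 0.7, 6.0, 0.0, 0.0, -0.0] -> [ 517. -284.   80.]
[42.1, 1.0, 8.5, 0.0, 0.0, 0.0] -> [ 559. -294.   80.]
```

Same state as before the first insertion; repeat that move.

step_arm --pt "9 0.2 1.9 0 0 0" --pt "18 0.4 3.8 0 0 0" --pt "27 0.6 5.7 0 0 0" --pt "36 0.8 7.5 0 0 0" --pt "44 0.9 9.2 0 0 0"

```text
time: 45.1
tool_pos: [489.4, -277.1, 79.9]
tcp_rot: [-3.141, -0.2, -0.216]
contact_force: [0.3, -0.1, -2.2]
grip_width: 49.8
```

step_arm --pt "6 0.1 1.2 0 0 0" --pt "12 0.2 2.4 0 0 0" --pt "18 0.4 3.6 0 0 0" --pt "24 0.5 4.8 0 0 0" --pt "30 0.6 6.1 0 0 0"

```text
time: 45.52
tool_pos: [518.2, -284.0, 79.7]
tcp_rot: [-3.141, -0.199, -0.217]
contact_force: [-0.3, 0.1, -2.1]
grip_width: 49.7
```

```bash
python3 - <<'E'
from h import *
P,R,o=pose(); print(P,o["tcp_rot"],o["contact_force"],o["moment"],o["grip_width"])
c=P+S*R.apply([0,0,1]); d=c[:2]-H0; print("handle in bracket",d@XB,d@YBv,c[2])
E
```

```text
[ 518.22257631 -284.00732336   79.68101696] [-3.14095692 -0.1993009  -0.21655257] [-0.27412513  0.12015732 -2.08733339] [0.10793812 0.23954552 0.02113401] 49.66812287978818
handle in bracket -74.05548164895265 0.29063687036846275 59.782854845239555
```

step_arm --pt "9 0.2 1.8 0 0 0" --pt "18 0.4 3.6 0 0 0" --pt "27 0.6 5.4 0 0 0" --pt "35 0.8 7.1 0 0 0" --pt "43 1 8.7 0 0 0"

```text
time: 45.93
tool_pos: [561.0, -294.4, 79.6]
tcp_rot: [-3.141, -0.199, -0.217]
contact_force: [0.6, 0.4, -1.4]
grip_width: 50.0
```

step_arm --pt "1.5 0 0.3 0 0 0" --pt "3 0.1 0.6 0 0 0" --pt "4.5 0.1 0.9 0 0 0" --pt "6 0.1 1.2 0 0 0" --pt "6 0.1 1.2 0 0 0"

```text
time: 46.35
tool_pos: [565.9, -295.5, 79.5]
tcp_rot: [-3.141, -0.198, -0.217]
contact_force: [-0.6, 0.3, -1.7]
grip_width: 49.4
```

step_arm --pt "1 0 0.2 0 0 0" --pt "2 0 0.4 0 0 0" --pt "3 0.1 0.6 0 0 0" --pt "3 0.1 0.6 0 0 0"

```text
time: 46.68
tool_pos: [566.2, -295.5, 79.3]
tcp_rot: [-3.139, -0.193, -0.217]
contact_force: [-15.2, 2.2, 7.7]
grip_width: 49.8
```

```bash
python3 - <<'E'
from h import *
P,R,o=pose(); print(P,o["tcp_rot"],o["contact_force"],o["moment"],o["grip_width"])
c=P+S*R.apply([0,0,1]); d=c[:2]-H0; print("handle in bracket",d@XB,d@YBv,c[2])
E
```

```text
[ 566.20398687 -295.53761352   79.32607833] [-3.13927264 -0.19252139 -0.21680523] [-15.1681816    2.20947413   7.68377603] [ 0.26600697  2.28001997 -0.31683169] 49.794753832742785
handle in bracket -24.843892976611045 0.4277480311665638 59.401175950460534
```

step_arm --pt "-1.5 0 -0.3 0 0 0" --pt "-1.5 0 -0.3 0 0 0" --pt "-1.5 0 -0.3 0 0 0" --pt "-1.5 0 -0.3 0 0 0" --pt "-1.5 0 -0.3 0 0 0" --fingers 62

```text
time: 47.1
tool_pos: [568.2, -296.3, 80.0]
tcp_rot: [-3.141, -0.2, -0.216]
contact_force: [-0.3, 0.2, -0.3]
grip_width: 61.7
```

step_arm --pt "0 0 -15 0 0 0" --pt "0 0 -35 0 0 0" --pt "0 0 -65 0 0 0" --pt "0 0 -100 0 0 0" --pt "0 0 -130 0 0 0"

```text
time: 47.52
tool_pos: [542.5, -290.6, 209.0]
tcp_rot: [-3.141, -0.2, -0.216]
contact_force: [-0.2, -0.6, 0.7]
grip_width: 62.0
```

```bash
python3 - <<'E'
from h import *
P,R,o=pose(); print(P,o["tcp_rot"],o["contact_force"],o["grip_width"])
e=plan([((600,20,210),down(1.656))])
E
```

```text
[ 542.53817898 -290.62549238  208.95118633] [-3.1413079  -0.20011072 -0.21629514] [-0.15309639 -0.5755646   0.68888074] 62.01321306027995
[-2.5, -78.9, -0.8, 0.0468, -0.0345, -0.4663] -> [ 557. -213.  209.]
[33.3, -71.6, 2.3, 0.0468, -0.0345, -0.4663] -> [ 571. -135.  209.]
[62.0, -48.8, 3.5, 0.0468, -0.0345, -0.4663] -> [586. -58. 210.]
[77.4, -15.6, 2.6, 0.0468, -0.0345, -0.4663] -> [600.  20. 210.]
```

step_arm --pt "-2.5 -78.9 -0.8 0.047 -0.0345 -0.466" --pt "-2.5 -78.9 -0.8 0.047 -0.0345 -0.466" --pt "-2.5 -78.9 -0.8 0.047 -0.0345 -0.466" --pt "-2.5 -78.9 -0.8 0.047 -0.0345 -0.466" --pt "-2.5 -78.9 -0.8 0.047 -0.0345 -0.466" --fingers 70

```text
time: 47.93
tool_pos: [557.6, -212.5, 207.8]
tcp_rot: [3.104, -0.156, 0.261]
contact_force: [0.1, -0.3, -0.9]
grip_width: 69.9
```

step_arm --pt "33.3 -71.6 2.3 0.047 -0.0345 -0.466" --pt "33.3 -71.6 2.3 0.047 -0.0345 -0.466" --pt "33.3 -71.6 2.3 0.047 -0.0345 -0.466" --pt "33.3 -71.6 2.3 0.047 -0.0345 -0.466" --pt "33.3 -71.6 2.3 0.047 -0.0345 -0.466"

```text
time: 48.35
tool_pos: [571.9, -135.1, 207.7]
tcp_rot: [3.092, -0.1, 0.725]
contact_force: [-0.1, -0.3, -0.2]
grip_width: 69.9
```

step_arm --pt "62 -48.8 3.5 0.047 -0.0345 -0.466" --pt "62 -48.8 3.5 0.047 -0.0345 -0.466" --pt "62 -48.8 3.5 0.047 -0.0345 -0.466" --pt "62 -48.8 3.5 0.047 -0.0345 -0.466" --pt "62 -48.8 3.5 0.047 -0.0345 -0.466"

```text
time: 48.77
tool_pos: [586.2, -57.6, 207.9]
tcp_rot: [3.105, -0.045, 1.188]
contact_force: [-0.9, -0.3, -0.4]
grip_width: 69.8
```

step_arm --pt "77.4 -15.6 2.6 0.047 -0.0345 -0.466" --pt "77.4 -15.6 2.6 0.047 -0.0345 -0.466" --pt "77.4 -15.6 2.6 0.047 -0.0345 -0.466" --pt "77.4 -15.6 2.6 0.047 -0.0345 -0.466" --pt "77.4 -15.6 2.6 0.047 -0.0345 -0.466"

```text
time: 49.18
tool_pos: [600.6, 20.0, 208.1]
tcp_rot: [-3.141, -0.001, 1.652]
contact_force: [-0.8, 0.3, -0.2]
grip_width: 70.2
```

step_arm --pt "0 0 0 0 0 0" --pt "0 0 0 0 0 0" --pt "0 0 0 0 0 0"

```text
time: 49.43
tool_pos: [600.3, 19.1, 208.4]
tcp_rot: [-3.141, -0.001, 1.65]
contact_force: [0.4, 0.7, 0.3]
grip_width: 70.1
```

```bash
python3 - <<'E'
from h import *
P,R,o=pose(); print(P,o["tcp_rot"])
w=bot.capture("wrist"); np.savez("pt.npz",**w)
c,y,f=edges(w,(619,87.1),1.665); print(c,y,f)
print([([int(v) for v in d["rect"]],round(d["p"],2),p2w(w,d["rect"][:2],12)) for d in bot.boxes_of("pin1_c",w)])
plan([hc((*c,70),y),hc((*c,8),y)])
E
```

```text
[600.28354298  19.05734989 208.43425523] [-3.14099346e+00 -1.42754056e-03  1.64970669e+00]
[618.5  87.1] 1.65 -0.541
[([303, 73, 46, 147], 0.56, array([614.6, 134.6,  12. ]))]
[62.0, 23.7, 118.7, -0.0008, 0.1986, 0.0015] -> [619.  83.  90.]
[-12.3, -0.0, 60.8, -0.0, -0.0, -0.0] -> [619.  83.  28.]
```

step_arm --pt "20 8 40 0 0.1 0" --pt "40 16 80 0 0.15 0" --pt "55 21 105 0 0.199 0.005" --pt "62 23.7 118.5 0 0.199 0.005" --pt "62 23.7 118.5 0 0.199 0.005"

```text
time: 49.95
tool_pos: [616.5, 84.6, 85.8]
tcp_rot: [-3.132, -0.202, 1.647]
contact_force: [-0.3, -0.2, 0.4]
grip_width: 70.1
```

step_arm --pt "-4 0 20 0 0 0" --pt "-8 0 40 0 0 0" --pt "-11 0 54 0 0 0" --pt "-12.4 0 61 0 0 0" --pt "-12.4 0 61 0 0 0"

```text
time: 50.37
tool_pos: [618.6, 83.3, 27.6]
tcp_rot: [-3.14, -0.2, 1.648]
contact_force: [-0.1, 0.1, 1.1]
grip_width: 70.1
```

step_arm --pt "0 0 0 0 0 0" --pt "0 0 0 0 0 0" --pt "0 0 0 0 0 0" --pt "0 0 0 0 0 0"

```text
time: 50.7
tool_pos: [619.1, 83.7, 28.8]
tcp_rot: [3.141, -0.2, 1.65]
contact_force: [1.3, -0.4, 0.4]
grip_width: 69.8
```

step_arm --pt "0 0 0 0 0 0" --pt "0 0 0 0 0 0" --pt "0 0 0 0 0 0" --pt "0 0 0 0 0 0" --pt "0 0 0 0 0 0" --fingers 35

```text
time: 51.12
tool_pos: [618.7, 83.8, 27.8]
tcp_rot: [-3.14, -0.2, 1.65]
contact_force: [0.8, 0.5, 0.3]
grip_width: 49.2
```

```bash
python3 - <<'E'
from h import *
P,R,o=pose(); print(P,o["tcp_rot"],o["contact_force"],o["grip_width"])
c=P+S*R.apply([0,0,1]); print(c)
Y=YB+.02; y=o["tcp_rot"][2]; e=plan([hc((619.2,77,25),y),hc((619.2,77,140),y),hc(br(-150,80.5,140),Y)])
E
```

```text
[618.72263322  83.78730725  27.82926346] [-3.14046182 -0.2002526   1.64957727] [0.76099242 0.48337964 0.33271428] 49.19081609765532
[618.3819593   87.81098663   7.93494403]
[-7.2, -0.1, -18.9, -0.0011, -0.0003, 0.0] -> [620.  73.  45.]
[22.8, 0.0, -112.7, -0.0, 0.0, 0.0] -> [620.  73. 160.]
[-60.8, -44.1, -12.3, -0.0928, -0.0, 0.4576] -> [580.   8. 160.]
[-73.7, -11.4, -14.9, -0.0928, -0.0, 0.4576] -> [541. -58. 160.]
[-70.9, 23.6, -14.4, -0.0928, -0.0, 0.4576] -> [ 502. -123.  160.]
[-52.9, 53.6, -10.7, -0.0928, -0.0, 0.4576] -> [ 463. -188.  160.]
```

step_arm --pt "-3 0 -2 0 0 0" --pt "-6 0 -5 0 0 0" --pt "-8 0 -12 0 0 0" --pt "-7.2 0 -19 0 0 0"

```text
time: 51.45
tool_pos: [619.2, 72.2, 45.0]
tcp_rot: [-3.139, -0.2, 1.649]
contact_force: [0.5, 0.2, -2.3]
grip_width: 49.6
```

step_arm --pt "5 0 -25 0 0 0" --pt "10 0 -50 0 0 0" --pt "16 0 -80 0 0 0" --pt "22.8 0 -112.7 0 0 0" --pt "22.8 0 -112.7 0 0 0"

```text
time: 51.87
tool_pos: [622.9, 72.7, 168.0]
tcp_rot: [3.13, -0.199, 1.652]
contact_force: [2.6, 0.2, -0.4]
grip_width: 49.9
```

step_arm --pt "-60.8 -44.1 -12.3 -0.093 0 0.4575" --pt "-60.8 -44.1 -12.3 -0.093 0 0.4575" --pt "-60.8 -44.1 -12.3 -0.093 0 0.4575" --pt "-60.8 -44.1 -12.3 -0.093 0 0.4575" --pt "-60.8 -44.1 -12.3 -0.093 0 0.4575"

```text
time: 52.28
tool_pos: [579.9, 7.0, 160.5]
tcp_rot: [-3.141, -0.2, 1.178]
contact_force: [-0.6, 0.2, -2.0]
grip_width: 49.7
```

step_arm --pt "-73.7 -11.4 -14.9 -0.093 0 0.4575" --pt "-73.7 -11.4 -14.9 -0.093 0 0.4575" --pt "-73.7 -11.4 -14.9 -0.093 0 0.4575" --pt "-73.7 -11.4 -14.9 -0.093 0 0.4575" --pt "-73.7 -11.4 -14.9 -0.093 0 0.4575"

```text
time: 52.7
tool_pos: [541.2, -57.8, 160.3]
tcp_rot: [-3.141, -0.199, 0.715]
contact_force: [-0.5, 0.8, -2.5]
grip_width: 49.5
```

step_arm --pt "-70.9 23.6 -14.4 -0.093 0 0.4575" --pt "-70.9 23.6 -14.4 -0.093 0 0.4575" --pt "-70.9 23.6 -14.4 -0.093 0 0.4575" --pt "-70.9 23.6 -14.4 -0.093 0 0.4575" --pt "-70.9 23.6 -14.4 -0.093 0 0.4575"

```text
time: 53.12
tool_pos: [502.4, -122.8, 160.2]
tcp_rot: [3.141, -0.199, 0.251]
contact_force: [-0.4, 0.7, -2.4]
grip_width: 49.5
```

step_arm --pt "-52.9 53.6 -10.7 -0.093 0 0.4575" --pt "-52.9 53.6 -10.7 -0.093 0 0.4575" --pt "-52.9 53.6 -10.7 -0.093 0 0.4575" --pt "-52.9 53.6 -10.7 -0.093 0 0.4575" --pt "-52.9 53.6 -10.7 -0.093 0 0.4575"

```text
time: 53.53
tool_pos: [463.6, -188.0, 160.1]
tcp_rot: [3.141, -0.199, -0.214]
contact_force: [-0.1, 0.2, -2.4]
grip_width: 50.1
```

step_arm --pt "0 0 0 0 0 0" --pt "0 0 0 0 0 0" --pt "0 0 0 0 0 0" --pt "0 0 0 0 0 0"

```text
time: 53.87
tool_pos: [463.6, -188.0, 160.0]
tcp_rot: [3.141, -0.199, -0.214]
contact_force: [0.9, 0.4, -2.3]
grip_width: 50.0
```

```bash
python3 - <<'E'
from h import *
P,R,o=pose(); print(P,o["tcp_rot"],o["grip_width"])
w=bot.capture("wrist"); np.savez("pu.npz",**w); held(w,P,R,o["tcp_rot"][2])
e=plan([hc(br(-150,80.5,60),YB+.02)])
E
```

```text
[ 463.60452948 -187.98357645  159.95533114] [ 3.1408577  -0.19896111 -0.21442953] 50.048189841583806
x 40 pred [277.9 183.8] edges 263.5 293.5 off px 0.6 width 30
x 60 pred [277.9 145.4] edges 264.5 293.5 off px 1.1 width 29
x 80 pred [277.9 106.2] edges 267.5 293.5 off px 2.6 width 26
x 95 pred [277.9  76.3] edges 263.5 294.5 off px 1.1 width 31
tip pred [277.9  35.7]
tip col profile [(14, 41), (17, 41), (20, 42), (23, 43), (26, 45), (29, 45), (32, 51), (35, 184), (38, 209), (41, 213), (44, 217), (47, 219), (50, 213), (53, 220), (56, 220), (59, 220)]
[-16.1, 0.1, 78.5, 0.0002, 0.0009, 0.0028] -> [ 463. -188.   80.]
```

```bash
python3 - <<'E'
from h import *
e=plan([hc(br(-150,80.3,60),YB+.012)])
e=plan([hc(br(-105,80.2,60),YB+.012)],e);e=plan([hc(br(-75,80.2,60),YB+.012)],e);e=plan([hc(br(-32,80.2,60),YB+.012)],e)
E
```

```text
[-16.1, 0.2, 78.5, -0.0014, 0.0009, 0.0106] -> [ 463. -188.   80.]
[44.1, 0.6, 8.9, 0.0, 0.0, 0.0] -> [ 507. -199.   80.]
[29.4, 0.4, 6.0, 0.0, 0.0, 0.0] -> [ 536. -206.   80.]
[42.1, 0.5, 8.5, 0.0, 0.0, 0.0] -> [ 578. -216.   80.]
```

step_arm --pt "-4 0 20 0 0 0.01" --pt "-8 0 40 0 0 0.01" --pt "-12 0.2 60 0 0 0.01" --pt "-16 0.2 78.4 -0.001 0 0.01" --pt "-16 0.2 78.4 -0.001 0 0.01"

```text
time: 54.33
tool_pos: [461.3, -187.2, 76.9]
tcp_rot: [-3.139, -0.193, -0.227]
contact_force: [-1.6, 1.3, -1.8]
grip_width: 49.9
```

step_arm --pt "0 0 0 0 0 0" --pt "0 0 0 0 0 0" --pt "0 0 0 0 0 0" --pt "0 0 0 0 0 0"

```text
time: 54.67
tool_pos: [463.9, -188.9, 81.2]
tcp_rot: [3.141, -0.202, -0.227]
contact_force: [0.6, 1.4, -1.9]
grip_width: 49.7
```

step_arm --pt "9 0.1 1.8 0 0 0" --pt "18 0.2 3.7 0 0 0" --pt "27 0.3 5.5 0 0 0" --pt "36 0.5 7.3 0 0 0" --pt "44 0.6 9 0 0 0"

```text
time: 55.08
tool_pos: [508.2, -199.6, 80.0]
tcp_rot: [-3.141, -0.2, -0.227]
contact_force: [-1.4, 0.1, -2.2]
grip_width: 49.7
```

step_arm --pt "6 0.1 1.2 0 0 0" --pt "12 0.2 2.4 0 0 0" --pt "18 0.3 3.6 0 0 0" --pt "24 0.3 4.8 0 0 0" --pt "30 0.4 6.1 0 0 0"

```text
time: 55.5
tool_pos: [537.0, -206.5, 79.7]
tcp_rot: [-3.141, -0.199, -0.228]
contact_force: [-0.4, 0.4, -2.6]
grip_width: 50.0
```

```bash
python3 - <<'E'
from h import *
P,R,o=pose(); print(P,o["tcp_rot"],o["contact_force"],o["moment"],o["grip_width"])
c=P+S*R.apply([0,0,1]); d=c[:2]-H0; print("handle in bracket",d@XB,d@YBv,c[2])
E
```

```text
[ 536.98722177 -206.52126328   79.73888506] [-3.14118765 -0.1989247  -0.22761063] [-0.4226842   0.42739684 -2.60102277] [0.08803062 0.27346977 0.02362983] 49.95367182703492
handle in bracket -74.09444390226646 79.96722270556467 59.83920997623145
```

step_arm --pt "9 0.1 1.8 0 0 0" --pt "18 0.2 3.6 0 0 0" --pt "27 0.3 5.4 0 0 0" --pt "35 0.4 7.1 0 0 0" --pt "43 0.5 8.7 0 0 0"

```text
time: 55.92
tool_pos: [579.8, -217.0, 79.7]
tcp_rot: [-3.141, -0.199, -0.228]
contact_force: [0.4, 0.1, -1.2]
grip_width: 49.8
```

step_arm --pt "1.5 0 0.3 0 0 0" --pt "3 0.1 0.6 0 0 0" --pt "4.5 0.1 0.9 0 0 0" --pt "6 0.1 1.2 0 0 0" --pt "6 0.1 1.2 0 0 0"

```text
time: 56.33
tool_pos: [584.9, -218.2, 79.7]
tcp_rot: [-3.141, -0.199, -0.228]
contact_force: [0.5, -0.3, -1.6]
grip_width: 49.6
```

```bash
python3 - <<'E'
from h import *
P,R,o=pose(); print(P,o["tcp_rot"],o["contact_force"],o["moment"],o["grip_width"])
c=P+S*R.apply([0,0,1]); d=c[:2]-H0; print("handle in bracket",d@XB,d@YBv,c[2])
E
```

```text
[ 584.85095079 -218.21005468   79.70450479] [-3.14105915 -0.19854447 -0.22776661] [ 0.51324928 -0.29460869 -1.60664368] [0.06515129 0.26912393 0.01580169] 49.567969673215124
handle in bracket -24.83176675409249 79.89415455105556 59.80330702914776
```

Push on to contact.

step_arm --pt "1 0 0.2 0 0 0" --pt "2 0 0.4 0 0 0" --pt "3 0.1 0.6 0 0 0" --pt "3 0.1 0.6 0 0 0"

```text
time: 56.67
tool_pos: [585.2, -218.2, 79.2]
tcp_rot: [-3.14, -0.193, -0.228]
contact_force: [-11.9, 1.3, 4.2]
grip_width: 49.8
```

step_arm --pt "-1.5 0 -0.3 0 0 0" --pt "-1.5 0 -0.3 0 0 0" --pt "-1.5 0 -0.3 0 0 0" --pt "-1.5 0 -0.3 0 0 0" --pt "-1.5 0 -0.3 0 0 0" --fingers 62

```text
time: 57.08
tool_pos: [587.0, -218.9, 80.1]
tcp_rot: [-3.141, -0.2, -0.228]
contact_force: [-0.3, -0.5, 0.0]
grip_width: 61.9
```

step_arm --pt "0 0 -15 0 0 0" --pt "0 0 -35 0 0 0" --pt "0 0 -65 0 0 0" --pt "0 0 -100 0 0 0" --pt "0 0 -130 0 0 0"

```text
time: 57.5
tool_pos: [561.4, -213.0, 209.1]
tcp_rot: [-3.141, -0.2, -0.228]
contact_force: [0.3, -0.3, 0.9]
grip_width: 62.0
```

step_arm --pt "-100 60 -20 0 0 0" --pt "-100 60 -20 0 0 0" --pt "-130 80 -30 0 0 0" --pt "-130 80 -30 0 0 0" --pt "-130 80 -30 0 0 0"

```text
time: 57.92
tool_pos: [409.7, -261.8, 211.3]
tcp_rot: [3.141, -0.198, -0.23]
contact_force: [1.2, -0.5, -0.2]
grip_width: 62.0
```

step_arm --pt "0 0 0 0 0 0" --pt "0 0 0 0 0 0" --pt "0 0 0 0 0 0"

```text
time: 58.17
tool_pos: [414.5, -260.7, 211.0]
tcp_rot: [-3.141, -0.2, -0.227]
contact_force: [-0.9, 0.9, -0.9]
grip_width: 62.2
```

```bash
python3 - <<'E'
from h import *
P,R,o=pose(); print(P,o["tcp_rot"],o["contact_force"])
w=bot.capture("wrist"); t=bot.capture("top"); s=bot.capture("side"); np.savez("pv.npz",**w)
for n,y in (("h-",-80),("h0",0),("h+",80)): print(n,"handle px",w2p(w,br(-26,y,60)))
for q in (w,t,s): print([([int(v) for v in d["rect"]],round(d["p"],2)) for d in bot.boxes_of("pin1_c",q)],[([int(v) for v in d["rect"]],round(d["p"],2)) for d in bot.boxes_of("pick_grip",q)])
a=cv2.resize(w["color"][0:300,:,::-1],(480,257)); b=cv2.resize(t["color"][130:270,250:450,::-1],(400,280),interpolation=cv2.INTER_CUBIC); c=cv2.resize(s["color"][100:230,220:400,::-1],(388,280),interpolation=cv2.INTER_CUBIC)
out=np.zeros((590,790,3),np.uint8); A=cv2.resize(w["color"][0:300,:,::-1],(570,305)); out[:305,:570]=A; out[308:588,:400]=b; out[308:588,401:789]=c
cv2.imwrite("pics/v1.png",out)
E
```

```text
[ 414.53077538 -260.73011542  210.98877975] [-3.14139108 -0.19984958 -0.22671748] [-0.88356579  0.89093412 -0.92561658]
h- handle px [365.6  58.2]
h0 handle px [278.2  57.1]
h+ handle px [190.7  56. ]
[([194, 54, 59, 66], 0.82), ([296, 32, 350, 65], 0.68), ([364, 60, 62, 75], 0.26)] [([328, 220, 186, 62], 0.8)]
[([332, 180, 16, 31], 0.67)] []
[([268, 162, 39, 24], 0.61), ([278, 146, 42, 28], 0.37)] [([339, 169, 24, 47], 0.85)]
```

View pics/v1.png

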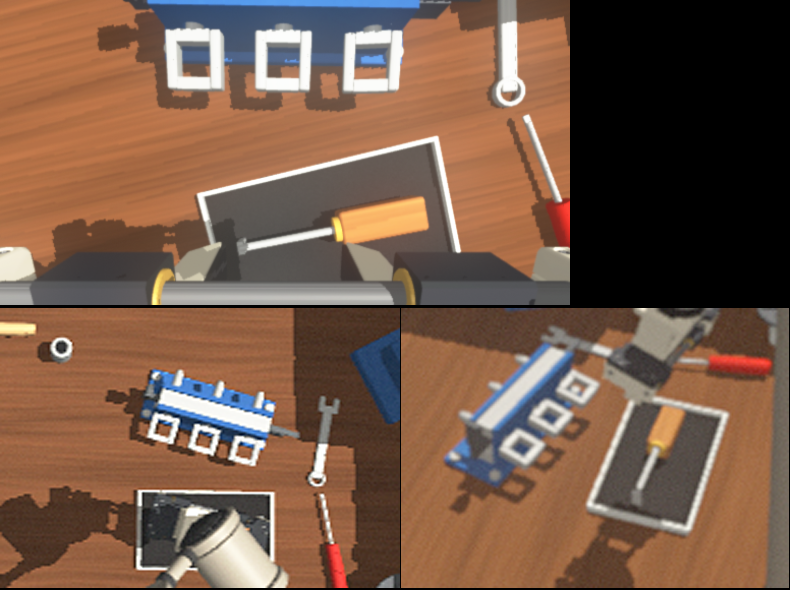

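The picture shows all three handles against the front plate at about (195,60), (283,60) and (372,60). Their shafts stick out behind the rear plate. The pick lies inside the tray rims with its hook at about (238,245), and the gripper is clear of everything.

```bash
python3 - <<'E'
from h import *
print(bot.close_job())
E
```

```text
the job is handed in; nothing more can be done
None
```

The job is handed in at about 58 s of the 210 s allowed. All three pins are home in the bracket and the pick is back in its tray.

**What I did:** I dragged the three pins out of the rack with the hooked pick and laid it back in the tray. I pushed the shutter open until it met its stop (14 N). Then I put each pin in its own hole pair until its handle met the front plate, at 8 to 15 N.

**Last checks:**
- **Pins:** At release the gripper pose put the three handle centres 25 to 27 mm before the front face. They were within 1 mm sideways and in height. The last pictures from all three cameras show the three handles flush on the front plate. The shafts come out of the rear plate in the top and side views.
- **Pick and surroundings:** The pick, block and hook, lies inside the tray rims, and the gripper is clear of everything. The bystanders in view looked unmoved.

**What went wrong on the way:** The pick slipped in the grip between the first and second drag. Its tooth then ran into the handle bar of the second pin with 43 N, and the pick slid back about 22 mm in the fingers. I backed off, measured the new hook position in the wrist picture and carried on from there. No fingers touched a pin inside the rack.

**Not fully explained:** The wrist pictures showed the held pins turned 0.01 to 0.02 rad relative to the tool. I corrected for this, and all three went in with no noticeable force.

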